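# Fetch the dipping basket from the deep glaze well

## Task

Slide the cover of the narrow steel well open, then use the red-handled hook rod to lift the little orange dipping basket out by its bar and set it down gently, upright, in the drain tray; never touch the basket with the gripper itself. Finish by hanging the rod back on its stand by its flange and sliding the well's cover fully shut, leaving the jar, shaker and cup where they are.

Things in the scene. Friction and masses are not known exactly. Their poses are not given: they have to be found in the camera images.
- well: Fixed upright steel well, open on top, holding the basket. Origin: centre of its underside on the table; z up. Outside 98 (x) x 88 (y) x 140 mm high, inside 90 x 80, walls and floor 4 thick. Its cover slides along +y on rails.
- ledge_mid (a point): Point midway between the two ledges inside the well, at the height of their tops (66.5 mm above the table). One ledge on each y wall, 26 mm long in x, reaching 11 mm inwards: 58 mm lies free between them. Lips 7 mm high stand before and behind the bar (groove 14 mm wide in x). The basket's bar lies on both ledges and lifts straight up out of them.
- rail_end (a point): End of the cover's two rails, midway between them, 144 mm above the table, at the well's y = +152 mm. The rails (at x = +-52 mm, 6 wide, 10 high) run from y = -48 to +152 mm and stick out on the well's +y side, with slanting struts below.
- cover (a joint): Slide of the flat grey well cover, in m, along the well's +y: 0 = fully shut over the mouth, 0.10 = fully open, at its stop. Plate 98 x 88 x 4 mm, top 147.5 mm above the table, centred on the well at 0. It starts part open; it must be open by more than about 0.085 for the basket's bar to pass. Friction about 2 N; it stays where it is left.
- cover_handle (a point): Centre of the black upright grip bar on the cover: 50 mm along the well's x, 14 mm along y, 16 mm high, from 147.5 to 163.5 mm above the table; this point is 155.5 mm high. It lies 30 mm from the cover plate's centre towards +y. Axes as the well's.
- basket: Loose wire dipping basket, about 0.14 kg, body 46 (x) x 48 (y) x 22 mm high, open on top, origin: centre of its underside. Two wires of 4 mm diameter (at y = +-20 to 22 mm) rise from the body to the bar. It starts hanging in the well with its underside 12 mm above the table, its axes along the well's.
- basket_bar (a point): Centre of the basket's orange lifting bar: straight, round, 5 mm in diameter, 74 mm long along the basket's y, centre 57 mm above the basket's underside. Between the two rising wires (40 mm apart) the space below it is free down to the basket's rim, 22 mm above the underside. At the start the bar hangs 71 mm below the well's rim.
- rod: Loose hook rod, about 0.12 kg. Origin: centre of its flange's underside; z up along the rod. Flange 32 (x) x 28 (y) x 5 mm. Below it a round steel shank, 8 mm in diameter, down to z = -102 mm. It starts hanging upright in the hanger, its +x within 0.2 rad of the hanger's +x.
- rod_handle (a point): Good grasp point in the red handle, 27 mm above the rod's origin. Handle 22 (rod x) x 16 (rod y) mm, from 5 to 55 mm above the origin.
- rod_hook (a point): Where the bar's centre lies when hung on the hook: rod frame (9, 0, -96) mm. Twin hook of two J prongs, 7 mm thick, at rod y = +-9 mm: centre lines run from the shank at z = -102 to x = +18, then up to tips topping at z = -86.5. Lowest point z = -105.5; farthest x = 21.5. Throat between shank and tips about 10.5 mm, open upwards, tips on the rod's +x side.
- hanger: Fixed white stand for the rod. Origin on the table under the seat; z up. Foot x -35 to 75, y +-45, 8 mm high. Post 12 x 40 mm at x = 50. Fork plate 6 thick, top at z = 122 mm, x -22 to 54, y +-30, with a slot 16 mm wide from its front edge (x = -22) to x = 10, open towards -x.
- hanger_seat (a point): Where the rod's origin belongs when hung: middle of the slot, on top of the fork plate, hanger frame (0, 0, 122) mm. The shank sits in the slot, the flange lies on the plate and the hook hangs below it: raise the rod a little and draw it out along the hanger's -x until the hook is past the plate; put it back the same way.
- tray: Fixed aluminium drain tray, 140 (x) x 120 (y) mm outside, walls 4 thick and 18 high, floor 4 mm above the table. Origin: centre of its underside.
- jar: Yellow topping jar, white cap, 56 mm diameter, 100 high. Bystander; origin at centre of its underside.
- shaker: Aluminium sugar shaker, 48 mm diameter, 110 high. Bystander; origin at centre of its underside.
- cup: White cup, 70 mm diameter, 85 high. Bystander; origin at centre of its underside.

How it is judged:
On the way, in this order (a step that is already met when the one before it is completed fails the run):
1. the basket hangs on the rod's hook, lifted clear of the well's rim (z of basket in the frame of well above 0.14 m and contact force between rod and basket above 0.3 N), for 0.1 s.
2. the basket stands upright in the drain tray, off the hook (height (world z) of basket below 0.012 m and horizontal distance between basket and tray below 0.068 m and angle between basket's own z axis and vertical below 0.15 rad and contact force between rod and basket below 0.05 N and contact force between basket and tray above 0.2 N and linear speed of basket below 0.03 m/s), for 0.2 s.
At the end, for the whole second after the job is handed in: The basket stands upright (within 0.15 rad) and still on the floor of the drain tray; the rod hangs still and upright (within 0.12 rad) by its flange on the hanger, its origin within 14 mm of the seat; the cover is shut to within 5 mm (height (world z) of basket below 0.012 m and horizontal distance between basket and tray below 0.068 m and angle between basket's own z axis and vertical below 0.15 rad and linear speed of each of basket, rod below 0.03 m/s and distance between rod and hanger_seat below 0.014 m and angle between rod's own z axis and vertical below 0.12 rad and contact force between rod and hanger above 0.3 N and value of joint cover below 0.005 m); the robot touches nothing.
It fails at once if the gripper or arm touches the basket (contact force between any of the fingers, the arm and basket above 0.3 N).
It fails at once if the basket is dropped: faster than 0.6 m/s close above the tray (height (world z) of basket below 0.05 m and horizontal distance between basket and tray below 0.1 m and linear speed of basket above 0.6 m/s).
It fails at once if a bystander is displaced by more than 30 mm or tipped (distance of any of jar, shaker, cup from where it was at the start of the episode above 0.03 m or angle between any of jar, shaker, cup's own z axis and vertical above 0.4 rad).
It also fails if it takes over 72 s, if anything falls off the work surface, if the arm or the gripper's body presses on something with over 40 N, if the wrist force passes 120 N, or if a joint passes its speed limit or range.

## Robot

A 6-joint arm with a two-finger parallel gripper is mounted at the origin on the work surface. World frame = base frame: x ahead of the robot, y to its left, z up, the work surface at z = 0. Lengths are in m, angles in rad, forces in N, time in s.
With the tool pointing down it reaches from about 0.35 to 0.775 m from the base axis. Payload 7.3 kg.
Tool frame: the origin (TCP) lies midway between the tips of the shut fingers; the grasp point (between the pads) lies 19 mm behind it (robot.tcp_to_grasp is the distance from the TCP to the grasp point, in m); x points along the fingers, z is the direction in which the jaws open and shut, and the axes are right-handed (so a half turn about x gives the same grasp; the last joint's range is limited). The gripper opens to 92 mm and grips with 3 to 60 N. Pads are 19 mm wide; open, the fingers measure 130 mm over their backs; the gripper's body (75 mm by 190 mm) begins 47 mm behind the grasp point.
Start: joints at [-1.443, 0.342, 1.524, -0, 1.275, -0.146], TCP at [0.142, -0.505, 0.227] pointing down, gripper open.
Joint ranges: [-2.53, 2.53], [-0.77, 2.02], [0.04, 2.7], [-1, 4.14], [0.28, 2.66], [-3.11, 3.11]. Speed limits (rad/s): [2.57, 2.57, 3.14, 3.14, 3.14, 3.14].

## Interface

Orientations are given as [roll, pitch, yaw] about the fixed x, y, z axes, in that order (R = Rz(yaw) Ry(pitch) Rx(roll)).
In Python, from cell import robot gives the robot as it stands.
- The arm moves only by the tool move_arm, never from a script. Its argument "deltas" is a list of rows, each an object with "dp": the shift along the tool's x, y, z in m, a list of three; "turn": the turn, a rotation vector about the tool's x, y, z in degrees, a list of three. A call has 1 to 10 rows; each row is the pose to reach, as a shift and turn from the pose commanded when the call began, along the tool's axes at that moment; what a row does not reach only later rows make up. A row lasts 1/10 s, in which the tool goes at most 50 mm and 8.59 degrees, less where a joint would pass 70% of its speed; a pose out of reach is approached as far as the arm can. A call with a gripper value outside its range is refused whole. "hand" is the finger opening in m, from 0 to 0.0918, set as the call begins (left out, the last holds). The fingers move at their own pace and stop on an object; "squeeze" is the grip in N (left out, the last holds). Time passes only in rows, so rows that repeat a pose let the fingers close. It gives the time, the measured TCP pose, the force and the opening at its end, in the units of the state.
- robot.observe(): the state, without advancing time (a new reading comes with each control period).
- robot.read_camera(name): name is "scene" or "top" or "wrist"; returns (picture, depth): 384x512x3 uint8, red, green, blue; 384x512 float32, m along the optical axis (not along the pixel's ray), 0 where there is no reading.
- robot.camera_info(name): a dict with "fx", "fy", "cx", "cy" (pixels), "R" (3x3) and "t" (3): a world point X has camera coordinates R X + t. Camera axes: x right, y down, z forward; pixel columns grow to the right and rows downward; lengths in m; the calibration is good to about 2 mm. A picture is of the moment at which its call begins: read the wrist's pose just before it. camera_info takes no time and is no camera call; for the wrist camera it gives the pose at the moment of the call.
- robot.hand_in(): hands the job in, once; it reports no verdict.
The state is a dict: "time": time; "qpos": joint angles; "qvel": joint speeds; "joint_efforts": joint torques, N m; "tool_pos": TCP position; "tool_rot": TCP orientation; "contact_force": force on the tool from outside, world axes, zero at the start; "torque": the same for the moment, N m; "opening": finger opening in m.
Only numpy, scipy, OpenCV 4.12 (cv2) and the standard library are available. Lean on these libraries where they do the work, as an engineer would, in place of code of your own. Each camera call takes 0.05 s, during which the arm holds its last target.

## Working session

There is one attempt and no reset: what is moved stays moved. The work goes in short steps, Python scripts to look and compute and a tool call to move; the robot and the scene stay as the last step left them, time stands still between calls to the robot, and variables do not carry over. Pictures are saved under pics/ and viewed, and the job is handed in when it is done.

Besides the shell and the picture viewer there is one more tool, called as a command line: name --argument value ..., lists and objects as JSON in quotes. move_arm: Moves the arm, as the interface text tells. Its arguments: {"type":"object","properties":{"deltas":{"type":"array"},"hand":{"type":"number"},"squeeze":{"type":"number"}},"required":["deltas"]}

```bash
ls; mkdir -p pics; python3 - <<'E'
from cell import robot
import cv2,numpy as np
print(robot.observe())
for n in ["scene","top","wrist"]:
    i=robot.camera_info(n)
    p,d=robot.read_camera(n)
    cv2.imwrite(f"pics/{n}0.png",p[:,:,::-1]); np.savez(f"pics/{n}0.npz",p=p,d=d,**i)
    print(n,i)
E
```

```text
pics
{'time': 0.0, 'qpos': array([-1.44300330e+00,  3.42746974e-01,  1.52505291e+00, -2.09834205e-05,
        1.27537513e+00, -1.45985806e-01]), 'qvel': array([ 0.00036746, -0.0005252 ,  0.0011483 , -0.00037376, -0.00030052,
        0.00181988]), 'joint_efforts': array([ 1.17280113e-03, -4.31239522e+01, -2.44218636e+01,  7.18871481e-02,
        5.60763048e-02, -1.26902819e-04]), 'tool_pos': array([ 0.14191358, -0.50502177,  0.22601985]), 'tool_rot': array([3.00828644, 1.56921384, 1.71127508]), 'contact_force': array([-1.28468826, -0.08165705,  0.07211566]), 'torque': array([0.04242531, 0.02131376, 0.02309331]), 'opening': 0.09175842228312098}
scene {'fx': 417.44568189691995, 'fy': 417.44568189691995, 'cx': 256.44533608484863, 'cy': 191.24470109224322, 'R': array([[ 0.36936869,  0.92927604,  0.00357961],
       [ 0.82214363, -0.32498524, -0.46740181],
       [-0.43318198,  0.17558655, -0.88403774]]), 't': array([-0.18556968, -0.39200506,  1.41276426])}
top {'fx': 394.7971616210977, 'fy': 394.7971616210977, 'cx': 262.39123604805155, 'cy': 190.11696038429142, 'R': array([[-1.73593947e-03, -9.99903855e-01,  1.37574267e-02],
       [-9.88815868e-01, -3.35305458e-04, -1.49141097e-01],
       [ 1.49131371e-01, -1.38624618e-02, -9.88720216e-01]]), 't': array([0.0045125 , 0.56265929, 1.02764978])}
wrist {'fx': 282.6984728643451, 'fy': 282.6984728643451, 'cx': 256.8677006369634, 'cy': 192.3870589697574, 'R': array([[ 2.69553698e-01, -9.62985055e-01, -7.66423691e-04],
       [-9.22013155e-01, -2.58314580e-01,  2.88383981e-01],
       [-2.77907442e-01, -7.70283157e-02, -9.57514539e-01]]), 't': array([-0.52534878, -0.03475612,  0.39256039])}
```

View pics/scene0.png

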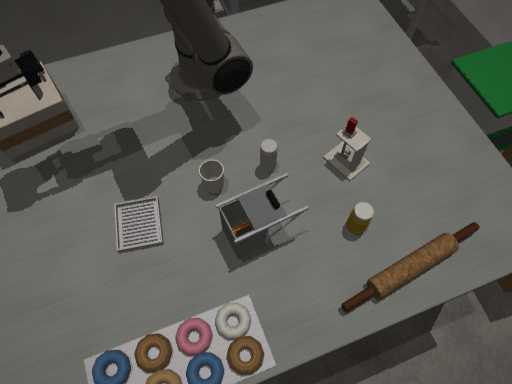

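View pics/top0.png

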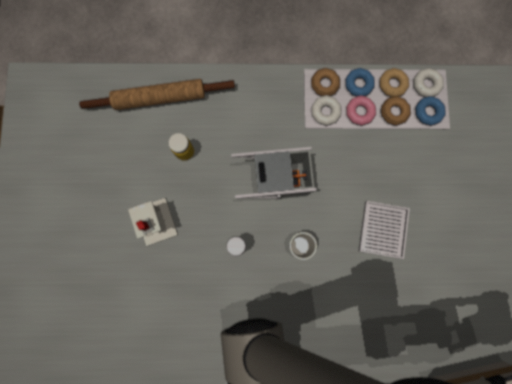

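View pics/wrist0.png

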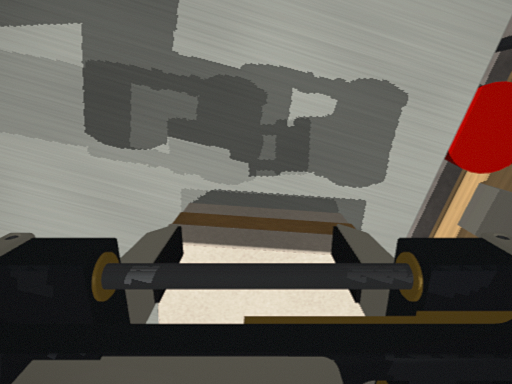

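```bash
cat > h.py <<'E'
import numpy as np,cv2
def load(f):
    z=np.load(f); return {k:z[k] for k in z}
def cloud(o):
    d=o['d'];v,u=np.mgrid[:384,:512]
    c=np.stack([(u-o['cx'])/o['fx']*d,(v-o['cy'])/o['fy']*d,d],-1)
    return (c-o['t'])@o['R']
def ray(o,u,v,z):
    r=np.array([(u-o['cx'])/o['fx'],(v-o['cy'])/o['fy'],1])@o['R']
    c=-o['t']@o['R']; s=(z-c[2])/r[2]; return c+s*r
def proj(o,X):
    c=o['R']@np.array(X)+o['t']; return o['fx']*c[0]/c[2]+o['cx'],o['fy']*c[1]/c[2]+o['cy']
E
python3 - <<'E'
from h import *
for n,r in [("top",(110,110,340,270)),("scene",(100,100,400,280))]:
    o=load(f"pics/{n}0.npz")
    x0,y0,x1,y1=r
    s=800/(x1-x0)
    im=cv2.resize(o['p'][y0:y1,x0:x1,::-1],None,fx=s,fy=s,interpolation=cv2.INTER_CUBIC)
    cv2.imwrite(f"pics/{n}0c.png",im); print(im.shape,s)
    P=cloud(o); 
    # height blobs
    if n=="top":
        for nm,(u,v) in dict(jar=(180,140),cup=(303,240),shaker=(236,243),tray=(385,230),han=(150,215),cover=(270,185)).items():
            print(nm,P[v,u].round(4))
    hsv=cv2.cvtColor(o['p'],cv2.COLOR_RGB2HSV)
    red=((hsv[...,0]<6)|(hsv[...,0]>174))&(hsv[...,1]>180)&(hsv[...,2]>50)
    red[:, :x0]=0; red[:,x1:]=0; red[:y0]=0;red[y1:]=0
    nn,l,st,c=cv2.connectedComponentsWithStats(red.astype('uint8'))
    for k in range(1,nn):
        if st[k,4]>8: print(n,'red',st[k],c[k],P[l==k].mean(0),P[l==k].max(0))
E
```

```text
(557, 800, 3) 3.4782608695652173
jar [0.6854 0.219  0.1014]
cup [ 0.4292 -0.1078  0.0073]
shaker [0.4196 0.0709 0.1087]
tray [ 0.4564 -0.336   0.0064]
han [0.4884 0.2834 0.1213]
cover [ 0.5595 -0.0131  0.147 ]
top red [138 222   8   7  45] [141.57777778 225.06666667] [0.4588395  0.28124896 0.19587471] [0.4675362  0.29537127 1.09991165]
(480, 800, 3) 2.6666666666666665
scene red [349 118   8   7  35] [352.62857143 120.71428571] [0.47883855 0.27511981 0.20157806] [1.00281211 0.2979286  1.06637732]
```

View pics/top0c.png

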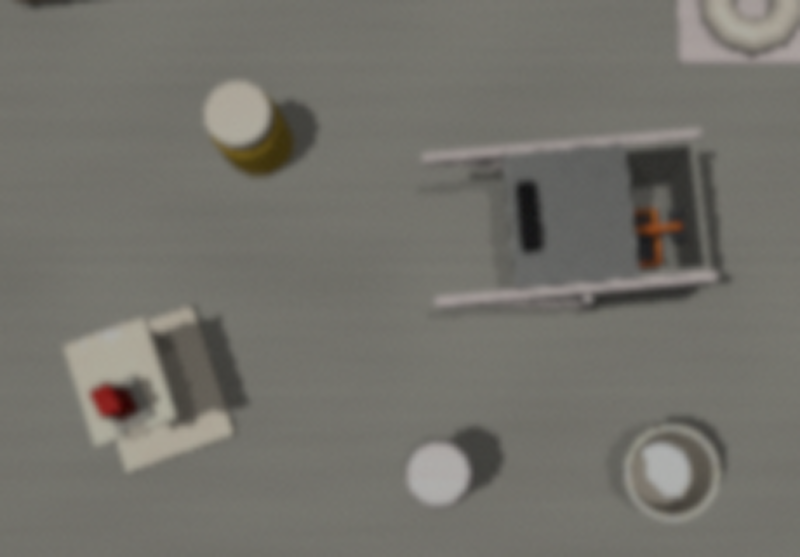

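View pics/scene0c.png

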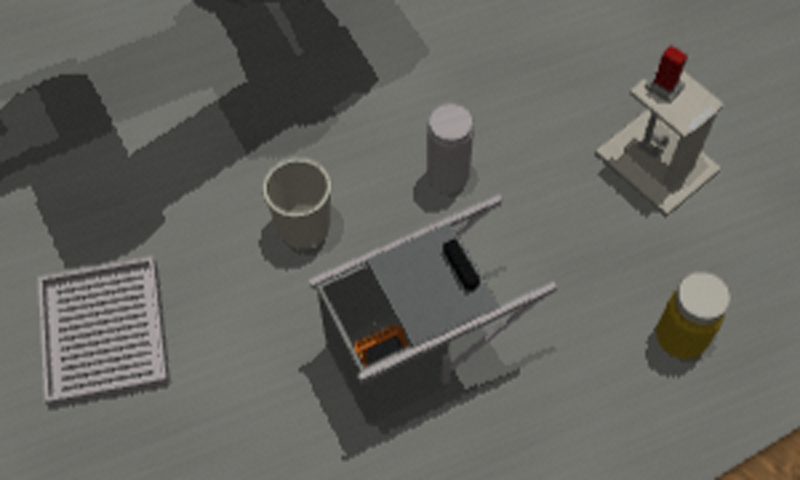

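```bash
cat >> h.py <<'E'
from scipy.spatial.transform import Rotation as Ro
def tool(rpy): return Ro.from_euler('xyz',rpy).as_matrix()
def Rt(yaw):
    # tool x down, tool z (jaw) = direction (-sin yaw, cos yaw) [y axis of frame with yaw]
    x=np.array([0,0,-1.]); z=np.array([-np.sin(yaw),np.cos(yaw),0]); return np.stack([x,np.cross(z,x),z],1)
def delta(rp,rR,p,R):
    """from commanded pose rp,rR to world pose"""
    return (rR.T@(np.array(p)-rp)).round(4), np.degrees(Ro.from_matrix(rR.T@R).as_rotvec()).round(2)
def now(robot): 
    s=robot.observe(); return s['tool_pos'],tool(s['tool_rot']),s
E
python3 - <<'E'
from h import *
from cell import robot
p,R,s=now(robot); print(p,R.round(3))
o=load("pics/wrist0.npz"); C=-o['R'].T@o['t']; print("cam in tool",R.T@(C-p), "axes", (R.T@o['R'].T).round(3))
for n in ("top","scene"):
    o=load(f"pics/{n}0.npz"); P=cloud(o); d=o['d']>0
    def sel(xr,yr,zr): 
        return d&(P[...,0]>xr[0])&(P[...,0]<xr[1])&(P[...,1]>yr[0])&(P[...,1]<yr[1])&(P[...,2]>zr[0])&(P[...,2]<zr[1])
    def rect(m,nm):
        m=cv2.morphologyEx(m.astype('uint8'),cv2.MORPH_OPEN,np.ones((2,2)))>0
        q=P[m][:,:2].astype('float32')
        if len(q)<10: print(n,nm,len(q));return
        r=cv2.minAreaRect(q*1000); print(n,nm,len(q),'c',np.round(r[0],1),'size',np.round(r[1],1),round(r[2],2),'z',P[m][:,2].mean().round(4))
    rect(sel((.38,.6),(.2,.4),(.112,.130)),'plate')
    rect(sel((.38,.6),(.2,.4),(.004,.014)),'foot')
    rect(sel((.3,.6),(-.45,-.22),(.010,.030)),'tray')
    rect(sel((.45,.7),(-.2,.15),(.130,.170)),'well')
    rect(sel((.60,.75),(.13,.3),(.09,.115)),'jar')
    rect(sel((.35,.47),(.02,.13),(.1,.12)),'shaker')
    rect(sel((.35,.5),(-.2,-.04),(.078,.095)),'cup')
    hsv=cv2.cvtColor(o['p'],cv2.COLOR_RGB2HSV)
    blk=(o['p'].max(2)<30)&sel((.5,.6),(-.05,.15),(.14,.175)); rect(blk,'handle')
E
```

```text
[ 0.14195368 -0.50512716  0.2262228 ] [[-0.     0.963  0.27 ]
 [ 0.001  0.27  -0.963]
 [-1.     0.    -0.001]]
cam in tool [-0.15926756  0.07941437  0.00083796] axes [[-0.    -0.289  0.957]
 [-0.001 -0.957 -0.289]
 [ 1.    -0.001  0.   ]]
top plate 649 c [467.5 178.2] size [328.8  99.4] 84.83 z 0.1165
top foot 700 c [474.4 170.5] size [307.8 131.9] 88.01 z 0.0106
top tray 340 c [ 463.5 -196.7] size [422.4 148.9] 86.21 z 0.013
top well 1988 c [543.  -38.3] size [266.2 230.7] 6.05 z 0.1423
top jar 291 c [543.6 137.7] size [364.7  49. ] 32.55 z 0.1012
top shaker 262 c [412.9  58.8] size [43.6 69.6] 18.26 z 0.108
top cup 120 c [ 408.7 -107.7] size [79.6 68.1] 88.24 z 0.0496
top handle 49 c [581.4   3.9] size [30.3  9.3] 6.96 z 0.1625
scene plate 461 c [454.8 319.8] size [ 95.9 151.7] 40.36 z 0.1174
scene foot 653 c [704.7  46.4] size [127.  766.8] 40.68 z 0.014
scene tray 396 c [ 694.8 -309.5] size [633.5 153. ] 5.5 z 0.0134
scene well 1972 c [736.7 -27.6] size [255.  584.3] 80.2 z 0.1437
scene jar 292 c [679.1 249.6] size [ 47.1 100.2] 9.48 z 0.0941
scene shaker 198 c [666.6 -55. ] size [ 42.5 733.5] 62.92 z 0.1087
scene cup 123 c [402.7 -94.3] size [63.7 94.2] 73.61 z 0.0738
scene handle 70 c [790.  -90.3] size [ 22.8 481.1] 64.81 z 0.1754
```

```bash
cat >> h.py <<'E'
def Rd(yaw): return Rt(yaw+np.pi)   # tool y = (cos yaw, sin yaw): tool y along frame +x, tool z along frame -y
def go(robot,p,yaw):
    rp,rR,s=now(robot); d,t=delta(rp,rR,p,Rd(yaw)); n=max(np.linalg.norm(d)/.05,np.linalg.norm(t)/8.59)
    print('t',round(s['time'],2),'tcp',rp.round(4),'yaw',np.arctan2(rR[1,1],rR[0,1]).round(4),'open',round(s['opening'],4),'F',s['contact_force'].round(2)); print('dp',d.tolist(),'turn',t.tolist(),'rows>=',n.round(1))
def snap(robot,n,f):
    i=robot.camera_info(n); p,d=robot.read_camera(n); cv2.imwrite(f"pics/{f}.png",p[:,:,::-1]); np.savez(f"pics/{f}.npz",p=p,d=d,**i)
E
python3 - <<'E'
from h import *
from cell import robot
go(robot,[.38,-.33,.32],.09); print(Rd(.09).round(3))
E
```

```text
t 0.15 tcp [ 0.142  -0.5051  0.2262] yaw 0.2738 open 0.0917 F [-0.09  0.18 -0.18]
dp [-0.0936, 0.2765, -0.1043] turn [10.53, -0.07, -0.0] rows>= 6.2
[[ 0.     0.996  0.09 ]
 [ 0.     0.09  -0.996]
 [-1.     0.     0.   ]]
```

move_arm --deltas '[{"dp": [-0.0936,0.2765,-0.1043],"turn": [10.53,-0.07,0]},{"dp": [-0.0936,0.2765,-0.1043],"turn": [10.53,-0.07,0]},{"dp": [-0.0936,0.2765,-0.1043],"turn": [10.53,-0.07,0]},{"dp": [-0.0936,0.2765,-0.1043],"turn": [10.53,-0.07,0]},{"dp": [-0.0936,0.2765,-0.1043],"turn": [10.53,-0.07,0]},{"dp": [-0.0936,0.2765,-0.1043],"turn": [10.53,-0.07,0]},{"dp": [-0.0936,0.2765,-0.1043],"turn": [10.53,-0.07,0]},{"dp": [-0.0936,0.2765,-0.1043],"turn": [10.53,-0.07,0]}]' --hand 0.05

```text
time: 0.95
tool_pos: [0.3812, -0.3293, 0.3206]
tool_rot: [0.257, 1.569, -1.221]
contact_force: [0.2, -0.6, -0.2]
opening: 0.0498
```

```bash
python3 - <<'E'
from h import *
from cell import robot
snap(robot,"wrist","w1")
go(robot,[.45,-.03,.32],.09)
E
```

```text
t 1.0 tcp [ 0.3799 -0.3301  0.3199] yaw 0.0918 open 0.0501 F [-0.6   0.3  -0.98]
dp [-0.0005, 0.0973, -0.2924] turn [0.1, 0.07, 0.04] rows>= 6.2
```

View pics/w1.png

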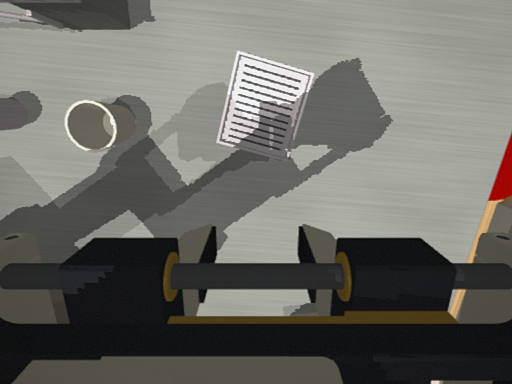

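move_arm --deltas '[{"dp": [0,0.0973,-0.2924],"turn": [0,0,0]},{"dp": [0,0.0973,-0.2924],"turn": [0,0,0]},{"dp": [0,0.0973,-0.2924],"turn": [0,0,0]},{"dp": [0,0.0973,-0.2924],"turn": [0,0,0]},{"dp": [0,0.0973,-0.2924],"turn": [0,0,0]},{"dp": [0,0.0973,-0.2924],"turn": [0,0,0]},{"dp": [0,0.0973,-0.2924],"turn": [0,0,0]},{"dp": [0,0.0973,-0.2924],"turn": [0,0,0]}]'

```text
time: 1.8
tool_pos: [0.4502, -0.0306, 0.3193]
tool_rot: [-0.754, 1.569, -2.233]
contact_force: [0.0, 0.4, -0.2]
opening: 0.0499
```

```bash
python3 - <<'E'
from h import *
from cell import robot
snap(robot,"wrist","w2")
go(robot,[.38,.24,.32],.29)
o=load("pics/w2.npz")
im=cv2.resize(o['p'][0:240,100:420,::-1],None,fx=2.5,fy=2.5,interpolation=cv2.INTER_CUBIC); cv2.imwrite("pics/w2c.png",im)
E
```

```text
t 1.85 tcp [ 0.4501 -0.0317  0.3193] yaw 0.0895 open 0.0497 F [-1.03  0.53 -0.6 ]
dp [-0.0011, -0.0456, -0.2768] turn [-11.49, 0.1, 0.09] rows>= 5.6
```

View pics/w2c.png

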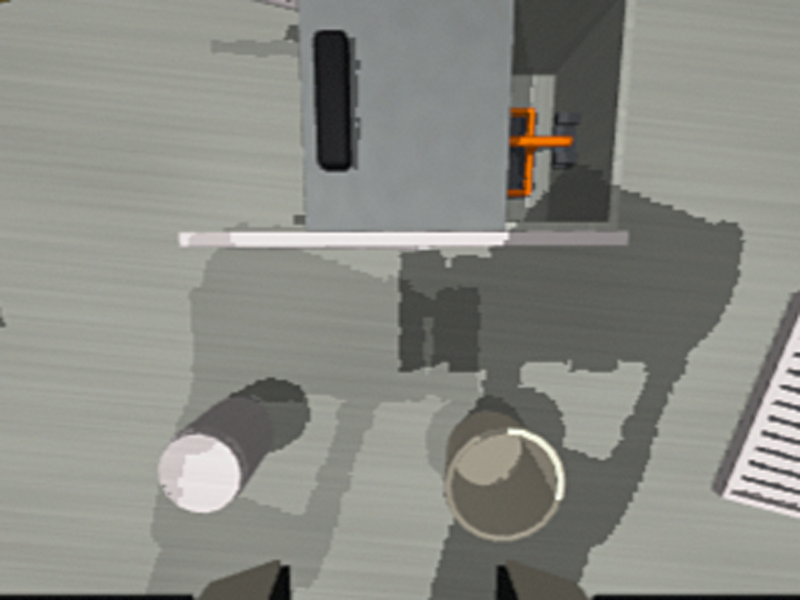

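```bash
python3 - <<'E'
from h import *
o=load("pics/w2.npz"); P=cloud(o)
f=lambda u,v,z:ray(o,100+(u+.5)/2.5-.5,(v+.5)/2.5-.5,z)
# rail heights by depth
for u in (220,300,400,500,600): print(P[round(239/2.5),round(100+u/2.5)].round(4))
for z in (.149,.154):
    a=f(179,238,z);b=f(629,237,z); print(z,a,b,np.linalg.norm(a-b),'yaw',np.arctan2(-(a-b)[0],(a-b)[1]))
print('handle',f(334,100,.1635),[f(*q,.1635)[:2].round(4) for q in((334,30),(334,171),(314,100),(355,100))])
print('cover edges',f(302,120,.1475),f(509,120,.1475))
print('bar end',f(574,141,.069))
m=(P[...,2]>.151)&(P[...,2]<.17); m[240:]=0
hm=m&(o['p'].max(2)<45); q=(P[hm][:,:2]*1000).astype('float32'); print('handle',len(q),cv2.minAreaRect(q),P[hm][:,2].mean())
np.set_printoptions(suppress=True)
rm=m&(o['p'].min(2)>90); q=(P[rm][:,:2]*1000).astype('float32'); print('rail',len(q),cv2.minAreaRect(q),P[rm][:,2].mean())
# tray corners in w1
o=load("pics/w1.npz")
c=[ray(o,*q,.018) for q in((238,52),(313,73),(291,158),(218,142))]
print('tray',np.mean(c,0),[np.linalg.norm(c[i]-c[i-1]).round(4) for i in range(4)], c)
E
```

```text
[0.5343 0.0532 0.145 ]
[0.5375 0.0176 0.1454]
[ 0.5415 -0.0268  0.1454]
[ 0.5455 -0.0711  0.1465]
[ 0.5495 -0.1154  0.1466]
0.149 [0.53370354 0.07067062 0.149     ] [ 0.55204495 -0.12693525  0.149     ] 0.19845524706187312 yaw 0.09255294524484321
0.154 [0.53364277 0.06923774 0.154     ] [ 0.55170586 -0.12536959  0.154     ] 0.19544382462078053 yaw 0.09255294524484288
handle [0.59157262 0.00492728 0.1635    ] [array([0.616 , 0.0066]), array([0.5654, 0.0032]), array([0.5908, 0.0129]), array([ 0.5923, -0.0034])]
cover edges [0.58589395 0.0193779  0.1475    ] [ 0.59383989 -0.06796932  0.1475    ]
bar end [ 0.60220856 -0.11405864  0.069     ]
handle 724 ((591.239501953125, 5.632076263427734), (49.42487716674805, 12.77425479888916), 5.054297924041748) 0.1643858956437931
rail 71 ((588.7557373046875, -24.74951171875), (84.4047622680664, 75.21994018554688), 5.53287935256958) 0.1565968093001598
tray [ 0.4603737  -0.33594486  0.018     ] [np.float64(0.1369), np.float64(0.1167), np.float64(0.1329), np.float64(0.122)] [array([ 0.53623706, -0.28813385,  0.018     ]), array([ 0.51796203, -0.40336751,  0.018     ]), array([ 0.3861423 , -0.38666681,  0.018     ]), array([ 0.40115339, -0.26561126,  0.018     ])]
```

```bash
python3 - <<'E'
from h import *
from cell import robot
go(robot,[.5912,.0053,.21],.0925)
go(robot,[.5912,.0053,.153],.0925)
E
```

```text
t 1.85 tcp [ 0.4501 -0.0317  0.3193] yaw 0.0895 open 0.0497 F [-1.03  0.53 -0.6 ]
dp [0.1091, 0.1439, -0.0244] turn [-0.17, 0.11, 0.08] rows>= 3.6
t 1.85 tcp [ 0.4501 -0.0317  0.3193] yaw 0.0895 open 0.0497 F [-1.03  0.53 -0.6 ]
dp [0.1661, 0.144, -0.0245] turn [-0.17, 0.11, 0.08] rows>= 4.4
```

move_arm --deltas '[{"dp": [0.08,0.144,-0.0245],"turn": [-0.17,0,0]},{"dp": [0.08,0.144,-0.0245],"turn": [-0.17,0,0]},{"dp": [0.09,0.144,-0.0245],"turn": [-0.17,0,0]},{"dp": [0.11,0.144,-0.0245],"turn": [-0.17,0,0]},{"dp": [0.11,0.144,-0.0245],"turn": [-0.17,0,0]},{"dp": [0.135,0.144,-0.0245],"turn": [-0.17,0,0]},{"dp": [0.155,0.144,-0.0245],"turn": [-0.17,0,0]},{"dp": [0.166,0.144,-0.0245],"turn": [-0.17,0,0]},{"dp": [0.166,0.144,-0.0245],"turn": [-0.17,0,0]}]'

```text
time: 2.75
tool_pos: [0.5909, 0.0051, 0.1536]
tool_rot: [-0.994, 1.569, -2.474]
contact_force: [0.3, 0.4, -0.5]
opening: 0.0499
```

move_arm --deltas '[{"dp": [0,0,0],"turn": [0,0,0]},{"dp": [0,0,0],"turn": [0,0,0]},{"dp": [0,0,0],"turn": [0,0,0]},{"dp": [0,0,0],"turn": [0,0,0]}]' --hand 0 --squeeze 15

```text
time: 3.15
tool_pos: [0.5921, 0.0068, 0.1547]
tool_rot: [0.705, 1.569, -0.773]
contact_force: [0.3, 0.4, -0.4]
opening: 0.0228
```

```bash
python3 - <<'E'
from h import *
from cell import robot
go(robot,[.5912-.0925*.05,.0053+.05,.153],.0925)
E
```

```text
t 3.15 tcp [0.5921 0.0068 0.1547] yaw 0.0931 open 0.0228 F [ 0.27  0.41 -0.4 ]
dp [0.0016, -0.001, -0.0488] turn [0.04, 0.09, -0.08] rows>= 1.0
```

move_arm --deltas '[{"dp": [0,0,0],"turn": [0,0,0]},{"dp": [0,0,0],"turn": [0,0,0]},{"dp": [0,0,-0.012],"turn": [0,0,0]},{"dp": [0,0,-0.024],"turn": [0,0,0]},{"dp": [0,0,-0.036],"turn": [0,0,0]},{"dp": [0,0,-0.045],"turn": [0,0,0]},{"dp": [0,0,-0.05],"turn": [0,0,0]},{"dp": [0,0,-0.05],"turn": [0,0,0]}]'

```text
time: 3.95
tool_pos: [0.5873, 0.0555, 0.1542]
tool_rot: [0.057, 1.566, -1.42]
contact_force: [-1.5, -8.7, 4.9]
opening: 0.0138
```

```bash
python3 - <<'E'
from h import *
from cell import robot
go(robot,[.36,.25,.30],.29)
E
```

```text
t 3.95 tcp [0.5873 0.0555 0.1542] yaw 0.0941 open 0.0138 F [-1.49 -8.72  4.88]
dp [-0.147, -0.208, -0.2142] turn [-11.22, 0.3, 0.01] rows>= 6.7
```

move_arm --deltas '[{"dp": [0,0,-0.05],"turn": [0,0,0]},{"dp": [0,0,-0.049],"turn": [0,0,0]},{"dp": [0,0,-0.049],"turn": [0,0,0]},{"dp": [-0.02,0,-0.049],"turn": [0,0,0]},{"dp": [-0.06,0,-0.049],"turn": [0,0,0]},{"dp": [-0.1,0,-0.049],"turn": [0,0,0]},{"dp": [-0.147,0,-0.049],"turn": [0,0,0]}]' --hand 0.05

```text
time: 4.65
tool_pos: [0.5818, 0.1063, 0.3007]
tool_rot: [-1.476, 1.568, -2.954]
contact_force: [1.0, 0.2, -0.1]
opening: 0.0593
```

```bash
python3 - <<'E'
from h import *
from cell import robot
go(robot,[.36,.25,.30],.29)
E
```

```text
t 4.65 tcp [0.5818 0.1063 0.3007] yaw 0.0932 open 0.0593 F [ 0.96  0.19 -0.13]
dp [0.0013, -0.2075, -0.1638] turn [-11.28, -0.0, 0.19] rows>= 5.3
```

move_arm --deltas '[{"dp": [0,-0.2075,-0.1638],"turn": [-11.28,0,0]},{"dp": [0,-0.2075,-0.1638],"turn": [-11.28,0,0]},{"dp": [0,-0.2075,-0.1638],"turn": [-11.28,0,0]},{"dp": [0,-0.2075,-0.1638],"turn": [-11.28,0,0]},{"dp": [0,-0.2075,-0.1638],"turn": [-11.28,0,0]},{"dp": [0,-0.2075,-0.1638],"turn": [-11.28,0,0]},{"dp": [0,-0.2075,-0.1638],"turn": [-11.28,0,0]}]'

```text
time: 5.35
tool_pos: [0.3591, 0.2508, 0.3007]
tool_rot: [0.195, 1.57, -1.082]
contact_force: [0.6, -0.4, -0.1]
opening: 0.0501
```

```bash
python3 - <<'E'
from h import *
from cell import robot
go(robot,[.36,.25,.30],.29)
snap(robot,"wrist","w3")
snap(robot,"scene","s3")
o=load("pics/w3.npz")
im=cv2.resize(o['p'][0:240,100:420,::-1],None,fx=2.5,fy=2.5,interpolation=cv2.INTER_CUBIC); cv2.imwrite("pics/w3c.png",im)
o=load("pics/s3.npz")
im=cv2.resize(o['p'][100:280,100:400,::-1],None,fx=2.5,fy=2.5,interpolation=cv2.INTER_CUBIC); cv2.imwrite("pics/s3c.png",im)
E
```

```text
t 5.35 tcp [0.3591 0.2508 0.3007] yaw 0.2937 open 0.0501 F [ 0.58 -0.38 -0.12]
dp [0.0007, 0.0006, 0.001] turn [0.21, 0.04, -0.01] rows>= 0.0
```

View pics/w3c.png

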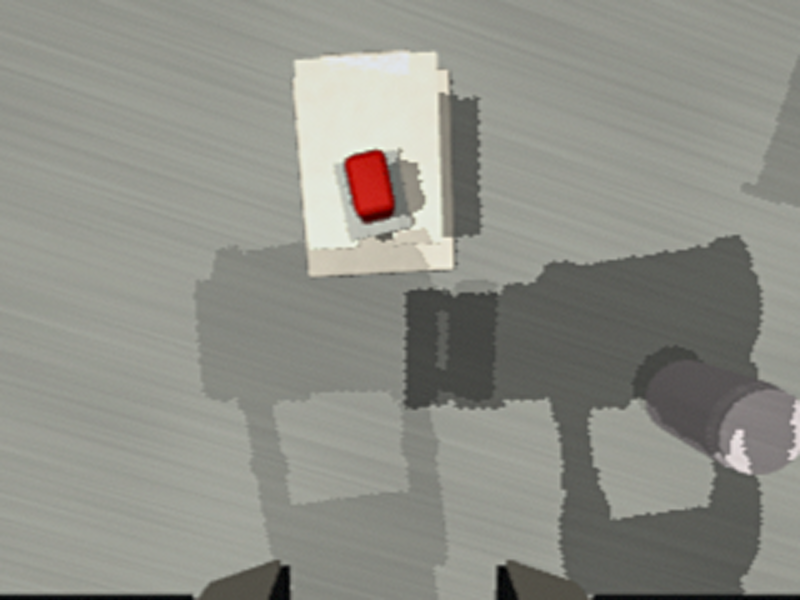

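View pics/s3c.png

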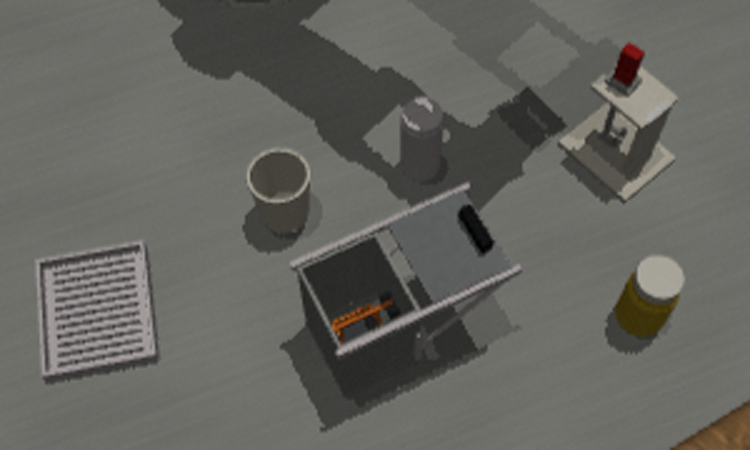

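```bash
python3 - <<'E'
from h import *
o=load("pics/w3.npz"); P=cloud(o); np.set_printoptions(suppress=True,precision=4)
f=lambda u,v,z:ray(o,100+(u+.5)/2.5-.5,(v+.5)/2.5-.5,z)
c=[f(*q,.122) for q in((294,60),(437,52),(443,240),(304,248))]
print('plate',c,[np.linalg.norm(c[i]-c[i-1]).round(4) for i in range(4)])
d=c[0]-c[3]; d2=c[1]-c[2]; e=c[0]-c[1]
print('yaws',np.arctan2(d[1],d[0]),np.arctan2(d2[1],d2[0]),np.arctan2(-e[0],e[1]))
g=np.zeros((384,512),bool); g[:110,210:300]=1
pm=g&(P[...,2]>.117)&(P[...,2]<.1235)
q=(P[pm][:,:2]*1000).astype('float32'); r=cv2.minAreaRect(q); print('plate depth',len(q),r,P[pm][:,2].mean())
hsv=cv2.cvtColor(o['p'],cv2.COLOR_RGB2HSV)
red=g&((hsv[...,0]<6)|(hsv[...,0]>174))&(hsv[...,1]>150)
top=red&(P[...,2]>.168)
for nm,m in(('red',red),('top',top)):
  q=(P[m][:,:2]*1000).astype('float32'); r=cv2.minAreaRect(q); print(nm,len(q),r,np.array(P[m][:,2].mean()))
cn=max(cv2.findContours(top.astype('uint8'),0,1)[0],key=len)
r=cv2.minAreaRect(cn); print(r)
b=cv2.boxPoints(r); w=[ray(o,*x,.177) for x in b]; print(np.mean(w,0),w)
E
```

```text
plate [array([0.5044, 0.3372, 0.122 ]), array([0.5248, 0.2801, 0.122 ]), array([0.454 , 0.2545, 0.122 ]), array([0.4325, 0.3139, 0.122 ])] [np.float64(0.0756), np.float64(0.0606), np.float64(0.0753), np.float64(0.0632)]
yaws 0.31249722237650635 0.3468935850410774 0.34250662551943883
plate depth 1753 ((479.47381591796875, 296.6152648925781), (78.2662124633789, 60.23297882080078), 19.655536651611328) 0.12285687336780172
red 417 ((452.9212646484375, 284.6877136230469), (41.998104095458984, 15.043564796447754), 29.085283279418945) 0.1777255741566023
top 398 ((452.9212646484375, 284.6877136230469), (41.998104095458984, 15.043564796447754), 29.085283279418945) 0.1786834415081268
((247.47061157226562, 73.38235473632812), (25.223703384399414, 16.249887466430664), 75.96376037597656)
[0.4616 0.2897 0.177 ] [array([0.4672, 0.3018, 0.177 ]), array([0.4746, 0.2889, 0.177 ]), array([0.4561, 0.2774, 0.177 ]), array([0.4485, 0.2906, 0.177 ])]
```

```bash
python3 - <<'E'
from h import *
from cell import robot
go(robot,[.4615,.2898,.131],.51)
E
```

```text
t 5.45 tcp [0.3614 0.2495 0.3005] yaw 0.2907 open 0.0496 F [-0.25  0.52 -0.47]
dp [0.1695, 0.1074, -0.0101] turn [-12.57, 0.09, -0.01] rows>= 4.0
```

move_arm --deltas '[{"dp": [0,0.04,-0.005],"turn": [-6,0,0]},{"dp": [0.03,0.08,-0.009],"turn": [-12.5,0,0]},{"dp": [0.06,0.108,-0.009],"turn": [-12.5,0,0]},{"dp": [0.08,0.108,-0.009],"turn": [-12.5,0,0]},{"dp": [0.1,0.108,-0.009],"turn": [-12.5,0,0]},{"dp": [0.12,0.108,-0.009],"turn": [-12.5,0,0]},{"dp": [0.14,0.108,-0.009],"turn": [-12.5,0,0]},{"dp": [0.155,0.108,-0.009],"turn": [-12.5,0,0]},{"dp": [0.17,0.108,-0.009],"turn": [-12.5,0,0]},{"dp": [0.17,0.108,-0.009],"turn": [-12.5,0,0]}]'

```text
time: 6.45
tool_pos: [0.462, 0.287, 0.1278]
tool_rot: [-1.386, 1.565, -2.451]
contact_force: [-0.5, -0.7, -0.6]
opening: 0.0498
```

```bash
python3 - <<'E'
from h import *
from cell import robot
go(robot,[.4615,.2898,.131],.51)
snap(robot,"scene","s4")
o=load("pics/s4.npz")
im=cv2.resize(o['p'][70:220,250:450,::-1],None,fx=4,fy=4,interpolation=cv2.INTER_CUBIC); cv2.imwrite("pics/s4c.png",im)
E
```

```text
t 6.45 tcp [0.462  0.287  0.1278] yaw 0.5059 open 0.0498 F [-0.53 -0.67 -0.58]
dp [-0.0032, 0.0009, -0.0027] turn [-0.23, 0.06, 0.31] rows>= 0.1
```

View pics/s4c.png

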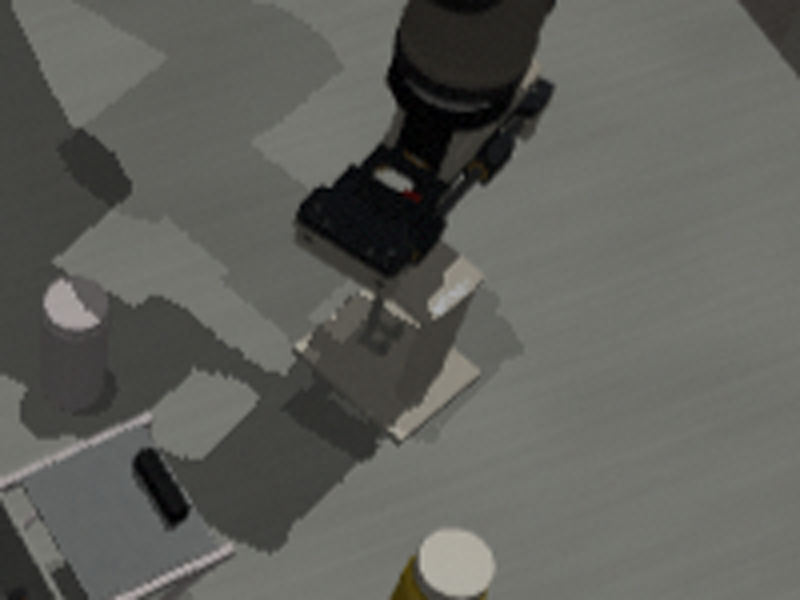

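move_arm --deltas '[{"dp": [-0.002,0,-0.002],"turn": [0,0,0]},{"dp": [-0.002,0,-0.002],"turn": [0,0,0]},{"dp": [-0.002,0,-0.002],"turn": [0,0,0]},{"dp": [-0.002,0,-0.002],"turn": [0,0,0]},{"dp": [-0.002,0,-0.002],"turn": [0,0,0]},{"dp": [-0.002,0,-0.002],"turn": [0,0,0]},{"dp": [-0.002,0,-0.002],"turn": [0,0,0]}]' --hand 0 --squeeze 30

```text
time: 7.2
tool_pos: [0.4609, 0.2905, 0.1329]
tool_rot: [0.01, 1.57, -1.053]
contact_force: [-0.9, -0.4, 3.2]
opening: 0.0158
```

```bash
python3 - <<'E'
from h import *
from cell import robot
go(robot,[.4615,.2898,.131],.51)
snap(robot,"wrist","w5")
go(robot,[.4615,.2898,.131],.51)
E
```

```text
t 7.2 tcp [0.4609 0.2905 0.1329] yaw 0.5081 open 0.0158 F [-0.89 -0.42  3.17]
dp [0.0019, 0.0002, 0.0009] turn [-0.11, 0.07, -0.0] rows>= 0.0
t 7.25 tcp [0.4609 0.2905 0.1329] yaw 0.5081 open 0.0162 F [-1.39 -0.2   3.25]
dp [0.0019, 0.0002, 0.0009] turn [-0.11, 0.07, -0.01] rows>= 0.0
```

View pics/w5.png

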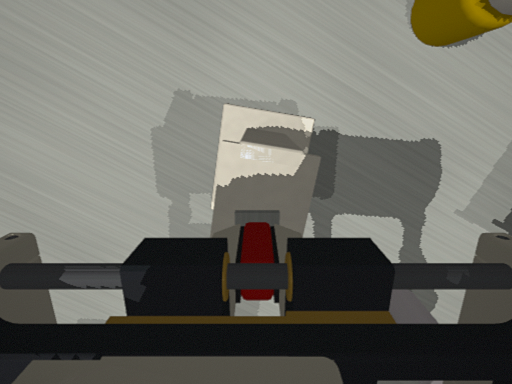

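move_arm --deltas '[{"dp": [-0.005,0,0],"turn": [0,0,0]},{"dp": [-0.012,0,0],"turn": [0,0,0]},{"dp": [-0.012,-0.01,-0.0017],"turn": [0,0,0]},{"dp": [-0.012,-0.02,-0.0034],"turn": [0,0,0]},{"dp": [-0.012,-0.032,-0.0056],"turn": [0,0,0]},{"dp": [-0.012,-0.044,-0.0077],"turn": [0,0,0]},{"dp": [-0.012,-0.056,-0.0098],"turn": [0,0,0]},{"dp": [-0.012,-0.064,-0.0112],"turn": [0,0,0]},{"dp": [-0.012,-0.064,-0.0112],"turn": [0,0,0]}]'

```text
time: 8.15
tool_pos: [0.398, 0.2687, 0.1446]
tool_rot: [-0.897, 1.569, -1.959]
contact_force: [0.3, -0.2, -0.6]
opening: 0.0159
```

```bash
python3 - <<'E'
from h import *
from cell import robot
snap(robot,"scene","s6")
go(robot,[.48,.1,.33],.0925)
o=load("pics/s6.npz")
im=cv2.resize(o['p'][70:220,250:450,::-1],None,fx=4,fy=4,interpolation=cv2.INTER_CUBIC); cv2.imwrite("pics/s6c.png",im)
E
```

```text
t 8.2 tcp [0.399  0.269  0.1447] yaw 0.5083 open 0.0159 F [ 0.97  0.49 -0.6 ]
dp [-0.1851, -0.0115, 0.1873] turn [23.82, 0.08, -0.0] rows>= 5.3
```

View pics/s6c.png

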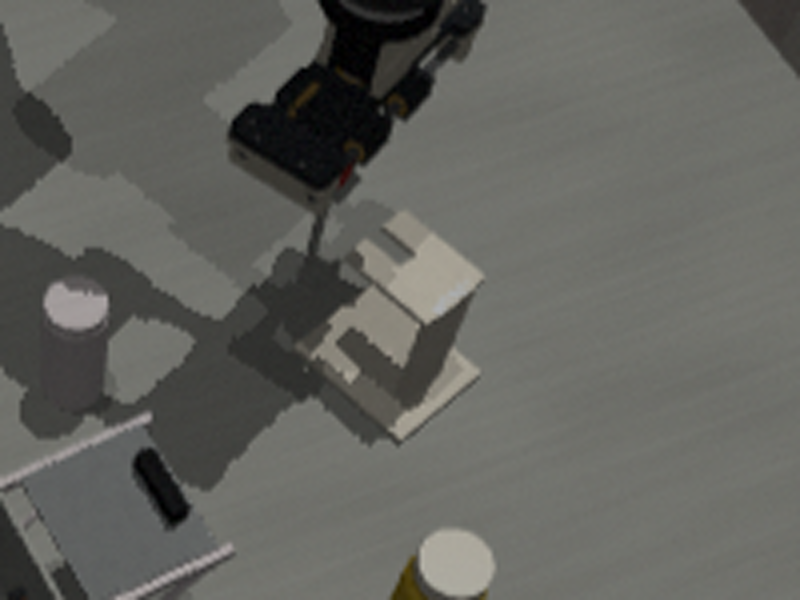

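move_arm --deltas '[{"dp": [-0.05,-0.005,0],"turn": [0,0,0]},{"dp": [-0.1,-0.01,0.02],"turn": [6,0,0]},{"dp": [-0.14,-0.012,0.05],"turn": [12,0,0]},{"dp": [-0.17,-0.012,0.09],"turn": [18,0,0]},{"dp": [-0.185,-0.012,0.135],"turn": [23.8,0,0]},{"dp": [-0.185,-0.012,0.17],"turn": [23.8,0,0]},{"dp": [-0.185,-0.012,0.187],"turn": [23.8,0,0]},{"dp": [-0.185,-0.012,0.187],"turn": [23.8,0,0]}]'

```text
time: 9.0
tool_pos: [0.4812, 0.098, 0.3295]
tool_rot: [0.151, 1.569, -1.331]
contact_force: [0.4, 0.7, -1.2]
opening: 0.0163
```

```bash
python3 - <<'E'
from h import *
from cell import robot
go(robot,[.5714,-.0781,.275],.0925)
snap(robot,"wrist","w7")
o=load("pics/w7.npz")
im=cv2.resize(o['p'][0:300,100:500,::-1],None,fx=2,fy=2,interpolation=cv2.INTER_CUBIC); cv2.imwrite("pics/w7c.png",im)
E
```

```text
t 9.0 tcp [0.4812 0.098  0.3295] yaw 0.0891 open 0.0163 F [ 0.39  0.7  -1.25]
dp [0.0549, 0.0742, 0.1834] turn [-0.2, 0.11, -0.02] rows>= 4.1
```

View pics/w7c.png

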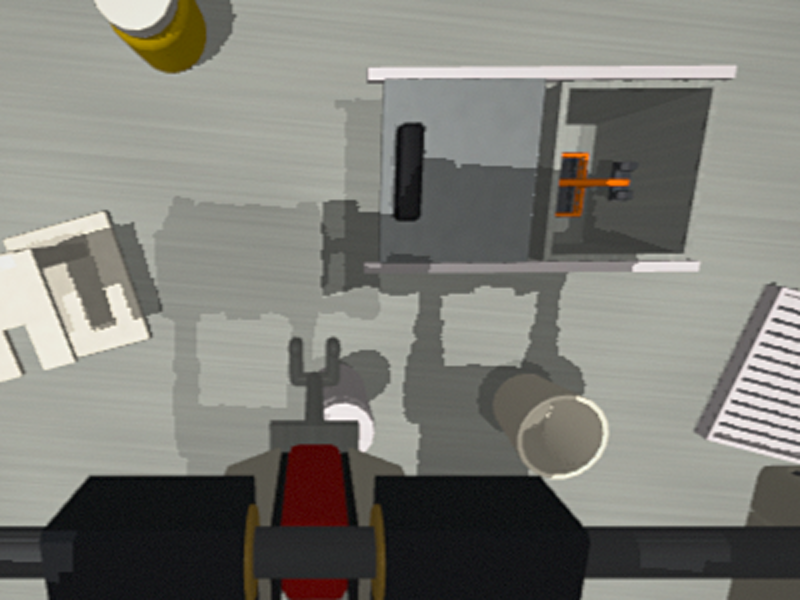

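```bash
python3 - <<'E'
from h import *
o=load("pics/w7.npz"); np.set_printoptions(suppress=True,precision=4)
f=lambda u,v,z:ray(o,100+(u+.5)/2-.5,(v+.5)/2-.5,z)
C=-o['R'].T@o['t']
# tool pose from camera pose: cam in tool
T=np.array([-0.15926756,0.07941437,0.00083796]); A=np.array([[0,-.289,.957],[0,-.957,-.289],[1,0,0]])
Rtool=(A@o['R']).T; p=C-Rtool@T; print('tcp by cam',p,'yaw',np.arctan2(Rtool[1,1],Rtool[0,1]))
for z in (.230,.2335):
  for q in((296,344),(333,344)): 
    w=f(*q,z); print('tip tool',Rtool.T@(w-p))
# rails top z=.149: corners outer? centres of ends
e=[f(*q,.149) for q in((369,74),(736,72),(366,267),(700,267))]
print(e,np.linalg.norm(e[0]-e[1]),np.linalg.norm(e[2]-e[3]),np.linalg.norm(e[0]-e[2]),np.linalg.norm(e[1]-e[3]))
ctr=np.mean(e,0); d=e[0]-e[1]+e[2]-e[3]; yaw=np.arctan2(-d[0],d[1]); print('yaw',yaw)
ey=np.array([-np.sin(yaw),np.cos(yaw)]); print('well',ctr[:2]-.052*ey)
b=f(631,183,.069); print('bar end',b, b[:2]+.037*ey)
print('bar', [f(u,184,.069) for u in(570,600,628)])
E
```

```text
tcp by cam [0.4814 0.0982 0.3296] yaw 0.0881659037381316
tip tool [ 0.0996  0.0214 -0.0077]
tip tool [0.0996 0.0214 0.0096]
tip tool [ 0.0961  0.0222 -0.0076]
tip tool [0.0961 0.0222 0.0095]
[array([0.6356, 0.081 , 0.149 ]), array([ 0.6541, -0.1159,  0.149 ]), array([0.5339, 0.0709, 0.149 ]), array([ 0.5513, -0.1259,  0.149 ])] 0.1977839208181302 0.19760576318922965 0.10214877883762499 0.10324289075896402
yaw 0.0907461162347225
well [ 0.5984 -0.0743]
bar end [ 0.6015 -0.1155  0.069 ] [ 0.5982 -0.0786]
bar [array([ 0.5971, -0.073 ,  0.069 ]), array([ 0.5989, -0.094 ,  0.069 ]), array([ 0.6007, -0.1135,  0.069 ])]
```

```bash
python3 - <<'E'
from h import *
from cell import robot
go(robot,[.5659,-.0795,.28],.0915)
E
```

```text
t 9.05 tcp [0.4804 0.0994 0.3295] yaw 0.0903 open 0.0156 F [-0.51 -0.24 -1.4 ]
dp [0.0497, 0.069, 0.1858] turn [-0.07, 0.06, 0.02] rows>= 4.1
```

move_arm --deltas '[{"dp": [0,0.02,0.04],"turn": [0,0,0]},{"dp": [0,0.035,0.085],"turn": [0,0,0]},{"dp": [0,0.05,0.13],"turn": [0,0,0]},{"dp": [0,0.065,0.165],"turn": [0,0,0]},{"dp": [0.01,0.069,0.185],"turn": [0,0,0]},{"dp": [0.03,0.069,0.185],"turn": [0,0,0]},{"dp": [0.05,0.069,0.185],"turn": [0,0,0]},{"dp": [0.05,0.069,0.185],"turn": [0,0,0]}]'

```text
time: 9.85
tool_pos: [0.5644, -0.0763, 0.2771]
tool_rot: [-1.795, 1.565, 3.011]
contact_force: [0.2, -0.2, -1.0]
opening: 0.0156
```

```bash
python3 - <<'E'
from h import *
from cell import robot
go(robot,[.5659,-.0795,.28],.0915)
snap(robot,"wrist","w8")
o=load("pics/w8.npz")
im=cv2.resize(o['p'][0:240,130:400,::-1],None,fx=2.5,fy=2.5,interpolation=cv2.INTER_CUBIC); cv2.imwrite("pics/w8c.png",im)
E
```

```text
t 9.85 tcp [ 0.5644 -0.0763  0.2771] yaw 0.0936 open 0.0156 F [ 0.18 -0.16 -1.03]
dp [-0.0029, 0.0011, 0.0033] turn [0.12, -0.07, 0.32] rows>= 0.1
```

View pics/w8c.png

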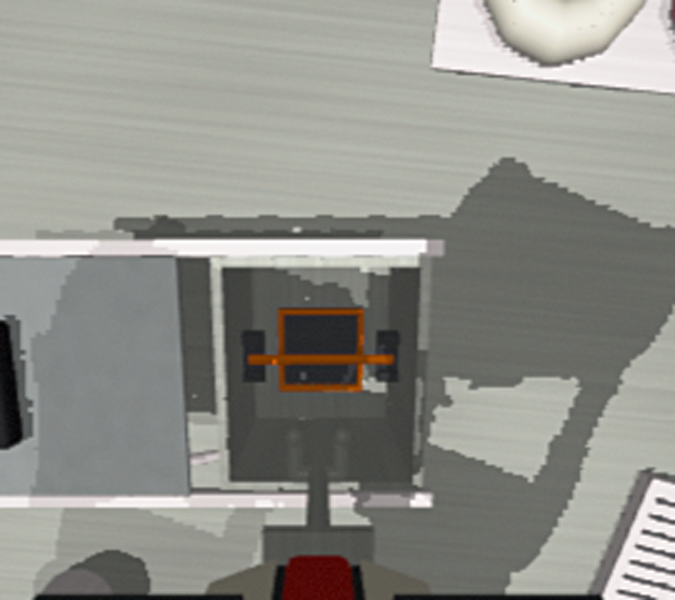

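```bash
python3 - <<'E'
from h import *
from cell import robot
o=load("pics/w8.npz"); np.set_printoptions(suppress=True,precision=4)
f=lambda u,v,z:ray(o,130+(u+.5)/2.5-.5,(v+.5)/2.5-.5,z)
T=np.array([-0.15926756,0.07941437,0.00083796]); A=np.array([[0,-.289,.957],[0,-.957,-.289],[1,0,0]])
Rtool=(A@o['R']).T; p=-o['R'].T@o['t']-Rtool@T; print(p,np.arctan2(Rtool[1,1],Rtool[0,1]))
g=lambda w:Rtool.T@(w-p)
for q in((295,433),(341,433)): print('tip',g(f(*q,p[2]-.0965)))
for q in((247,360),(394,360)): print('bar end',g(f(*q,.069)))
for q in((225,489),(424,489),(213,262),(430,262)): print('rim',g(f(*q,.140)))
go(robot,[.5659,-.0795,.28],.0915)
E
```

```text
[ 0.5647 -0.0761  0.2772] 0.09275052000556935
tip [ 0.0964  0.021  -0.0076]
tip [0.0964 0.021  0.0094]
bar end [ 0.208   0.0341 -0.0358]
bar end [0.208  0.0341 0.0401]
rim [ 0.1373 -0.0135 -0.04  ]
rim [ 0.1372 -0.0135  0.0475]
rim [ 0.1368  0.0818 -0.0411]
rim [0.1367 0.0818 0.0457]
t 9.9 tcp [ 0.5652 -0.0765  0.2791] yaw 0.0938 open 0.0158 F [ 0.01 -0.35 -1.26]
dp [-0.0009, 0.0004, 0.003] turn [0.13, -0.0, 0.15] rows>= 0.1
```

move_arm --deltas '[{"dp": [0.01,0.003,0.001],"turn": [0,0,0]},{"dp": [0.025,0.003,0.001],"turn": [0,0,0]},{"dp": [0.04,0.003,0.001],"turn": [0,0,0]},{"dp": [0.055,0.003,0.001],"turn": [0,0,0]},{"dp": [0.07,0.003,0.001],"turn": [0,0,0]},{"dp": [0.085,0.003,0.001],"turn": [0,0,0]},{"dp": [0.1,0.003,0.001],"turn": [0,0,0]},{"dp": [0.112,0.003,0.001],"turn": [0,0,0]},{"dp": [0.122,0.003,0.001],"turn": [0,0,0]},{"dp": [0.122,0.003,0.001],"turn": [0,0,0]}]'

```text
time: 10.9
tool_pos: [0.5684, -0.0783, 0.1569]
tool_rot: [-1.241, 1.569, -2.719]
contact_force: [-0.5, 0.5, -1.1]
opening: 0.0157
```

```bash
python3 - <<'E'
from h import *
from cell import robot
go(robot,[.5659,-.0795,.155],.0915)
snap(robot,"wrist","w9")
snap(robot,"scene","s9")
o=load("pics/w9.npz")
im=cv2.resize(o['p'][0:300,100:420,::-1],None,fx=2,fy=2,interpolation=cv2.INTER_CUBIC)
cv2.imwrite("pics/w9c.png",im)
o=load("pics/s9.npz")
im=cv2.resize(o['p'][120:270,170:320,::-1],None,fx=4,fy=4,interpolation=cv2.INTER_CUBIC);cv2.imwrite("pics/s9c.png",im)
go(robot,[.5659,-.0795,.155],.0915)
E
```

```text
t 10.9 tcp [ 0.5684 -0.0783  0.1569] yaw 0.0929 open 0.0157 F [-0.5   0.55 -1.06]
dp [0.0019, -0.0026, 0.0009] turn [0.08, 0.03, 0.1] rows>= 0.1
t 11.0 tcp [ 0.5692 -0.0786  0.1584] yaw 0.0928 open 0.0159 F [ 0.66 -0.66 -0.33]
dp [0.0034, -0.0033, 0.0005] turn [0.07, 0.09, -0.04] rows>= 0.1
```

View pics/w9c.png

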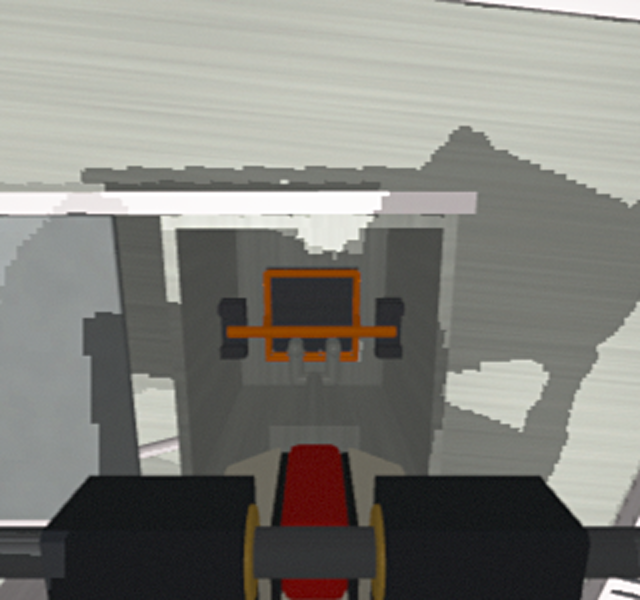

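View pics/s9c.png

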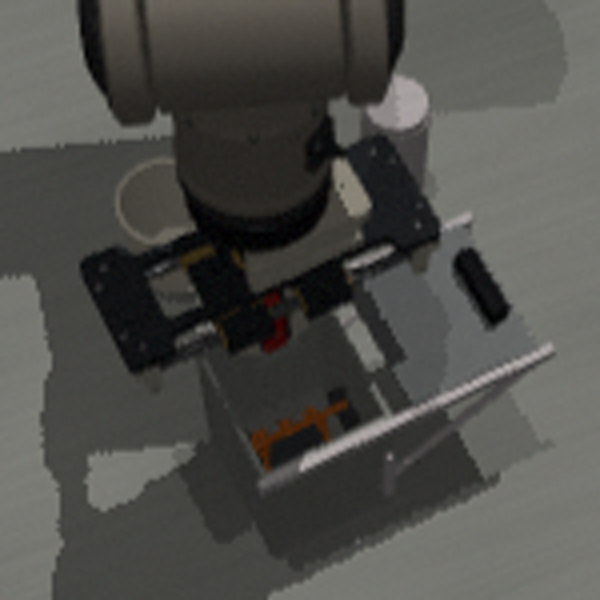

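move_arm --deltas '[{"dp": [0.002,0,0.0005],"turn": [0,0,0]},{"dp": [0.002,0.005,0.0005],"turn": [0,0,0]},{"dp": [0.002,0.01,0.0005],"turn": [0,0,0]},{"dp": [0.002,0.015,0.0005],"turn": [0,0,0]},{"dp": [0.002,0.019,0.0005],"turn": [0,0,0]},{"dp": [0.002,0.019,0.0005],"turn": [0,0,0]}]'

```text
time: 11.6
tool_pos: [0.5884, -0.0773, 0.156]
tool_rot: [0.294, 1.569, -1.184]
contact_force: [-0.1, 0.2, -1.8]
opening: 0.0159
```

```bash
python3 - <<'E'
from h import *
from cell import robot
go(robot,[.5659,-.0795,.155],.0915)
snap(robot,"wrist","w10")
o=load("pics/w10.npz")
im=cv2.resize(o['p'][80:260,180:340,::-1],None,fx=4,fy=4,interpolation=cv2.INTER_CUBIC)[:600]
cv2.imwrite("pics/w10c.png",im)
E
```

```text
t 11.6 tcp [ 0.5884 -0.0773  0.156 ] yaw 0.0928 open 0.0159 F [-0.08  0.17 -1.84]
dp [0.0009, -0.0226, 0.0001] turn [0.08, 0.08, -0.02] rows>= 0.5
```

View pics/w10c.png

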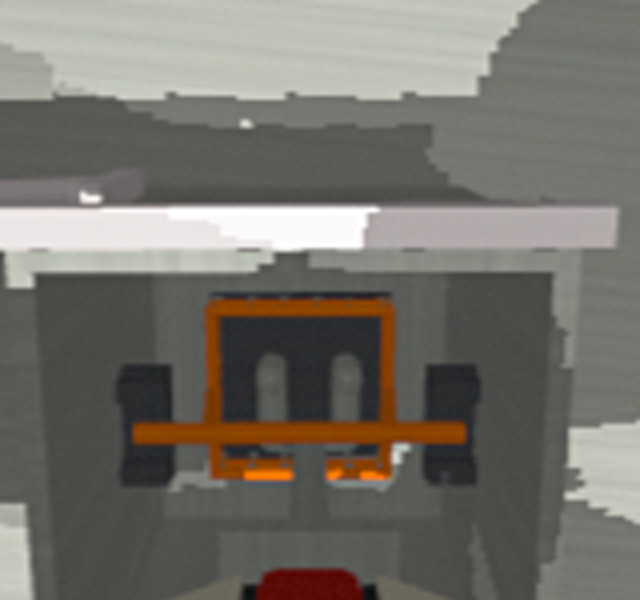

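move_arm --deltas '[{"dp": [-0.004,0,0],"turn": [0,0,0]},{"dp": [-0.008,0,0],"turn": [0,0,0]},{"dp": [-0.012,0,0],"turn": [0,0,0]},{"dp": [-0.016,0,0],"turn": [0,0,0]},{"dp": [-0.022,0,0],"turn": [0,0,0]},{"dp": [-0.03,0,0],"turn": [0,0,0]},{"dp": [-0.03,0,0],"turn": [0,0,0]}]'

```text
time: 12.35
tool_pos: [0.5883, -0.0775, 0.1874]
tool_rot: [0.804, 1.568, -0.674]
contact_force: [-0.1, 0.6, -2.8]
opening: 0.0161
```

```bash
python3 - <<'E'
from h import *
from cell import robot
go(robot,[.5659,-.0795,.155],.0915)
snap(robot,"wrist","w11")
o=load("pics/w11.npz")
im=cv2.resize(o['p'][80:260,180:340,::-1],None,fx=4,fy=4,interpolation=cv2.INTER_CUBIC)[:600]
cv2.imwrite("pics/w11c.png",im)
E
```

```text
t 12.35 tcp [ 0.5883 -0.0775  0.1874] yaw 0.0927 open 0.0161 F [-0.06  0.57 -2.83]
dp [0.0324, -0.0226, -0.0002] turn [0.07, 0.12, -0.12] rows>= 0.8
```

View pics/w11c.png

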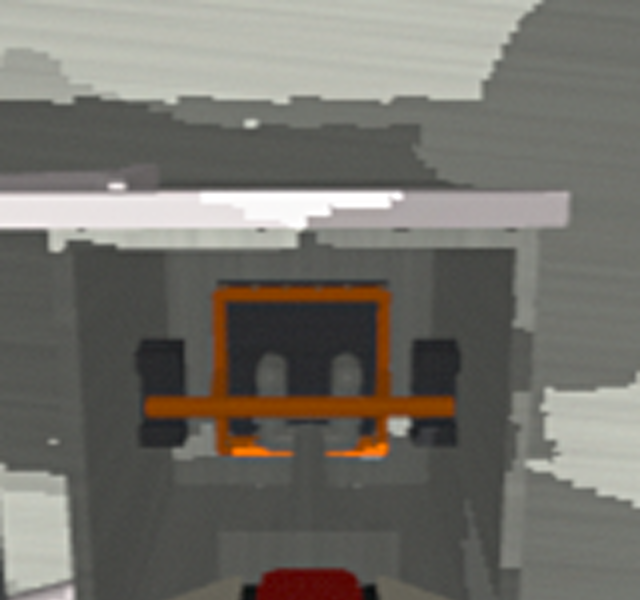

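move_arm --deltas '[{"dp": [-0.006,0,0],"turn": [0,0,0]},{"dp": [-0.02,0,0],"turn": [0,0,0]},{"dp": [-0.037,0,0],"turn": [0,0,0]},{"dp": [-0.055,0,0],"turn": [0,0,0]},{"dp": [-0.075,0,0],"turn": [0,0,0]},{"dp": [-0.095,0,0],"turn": [0,0,0]},{"dp": [-0.115,0,0],"turn": [0,0,0]},{"dp": [-0.135,0,0],"turn": [0,0,0]},{"dp": [-0.15,0,0],"turn": [0,0,0]},{"dp": [-0.157,0,0],"turn": [0,0,0]}]'

```text
time: 13.4
tool_pos: [0.588, -0.0772, 0.3447]
tool_rot: [0.804, 1.568, -0.674]
contact_force: [0.4, 0.0, -2.7]
opening: 0.0159
```

move_arm --deltas '[{"dp": [0,0,0],"turn": [0,0,0]},{"dp": [0,0,0],"turn": [0,0,0]}]'

```text
time: 13.6
tool_pos: [0.5875, -0.0771, 0.3421]
tool_rot: [-1.05, 1.569, -2.529]
contact_force: [-0.6, 0.1, -2.7]
opening: 0.016
```

```bash
python3 - <<'E'
from h import *
from cell import robot
go(robot,[.5659,-.0795,.155],.0915)
snap(robot,"wrist","w12")
snap(robot,"scene","s12")
o=load("pics/s12.npz")
im=cv2.resize(o['p'][70:270,150:350,::-1],None,fx=3,fy=3,interpolation=cv2.INTER_CUBIC);cv2.imwrite("pics/s12c.png",im)
E
```

```text
t 13.6 tcp [ 0.5875 -0.0771  0.3421] yaw 0.0926 open 0.016 F [-0.63  0.15 -2.67]
dp [0.1871, -0.0214, 0.0003] turn [0.06, 0.04, 0.08] rows>= 3.8
```

View pics/w12.png

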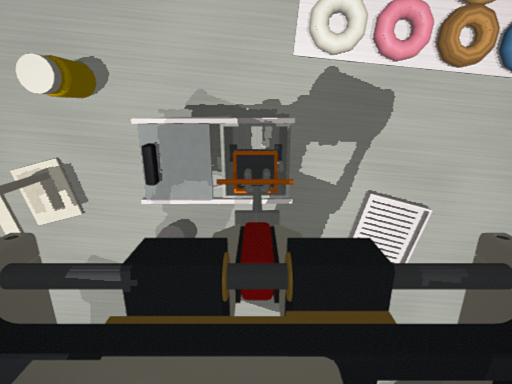

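View pics/s12c.png

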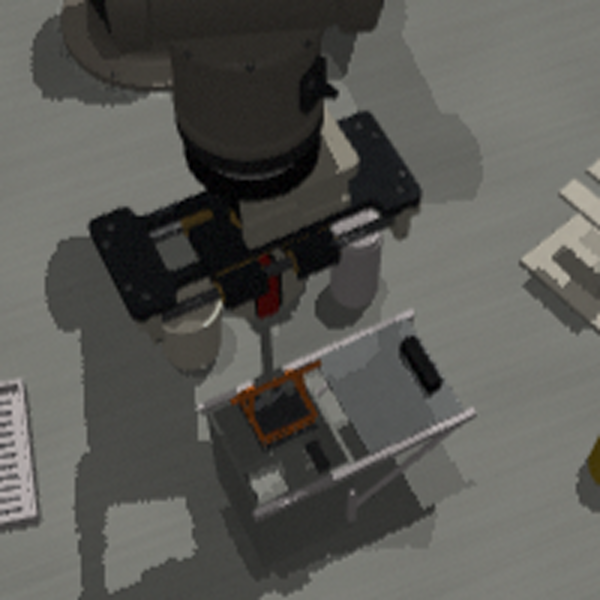

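```bash
python3 - <<'E'
from h import *
from cell import robot
go(robot,[.4475,-.337,.342],.0925)
o=load("pics/w12.npz")
for q in((368,191),(430,208)): print(ray(o,*q,.018))
E
```

```text
t 13.7 tcp [ 0.5874 -0.077   0.3419] yaw 0.0927 open 0.0159 F [ 0.3   0.28 -3.22]
dp [0.0003, -0.1633, 0.2459] turn [0.01, 0.03, 0.11] rows>= 5.9
[ 0.54193945 -0.28147218  0.018     ]
[ 0.52045873 -0.40040153  0.018     ]
```

move_arm --deltas '[{"dp": [0,-0.004,0.006],"turn": [0,0,0]},{"dp": [0,-0.012,0.018],"turn": [0,0,0]},{"dp": [0,-0.024,0.036],"turn": [0,0,0]},{"dp": [0,-0.04,0.06],"turn": [0,0,0]},{"dp": [0,-0.058,0.087],"turn": [0,0,0]},{"dp": [0,-0.076,0.114],"turn": [0,0,0]},{"dp": [0,-0.094,0.141],"turn": [0,0,0]},{"dp": [0,-0.112,0.168],"turn": [0,0,0]},{"dp": [0,-0.128,0.192],"turn": [0,0,0]},{"dp": [0,-0.142,0.213],"turn": [0,0,0]}]'

```text
time: 14.7
tool_pos: [0.4641, -0.3045, 0.3433]
tool_rot: [-0.263, 1.569, -1.743]
contact_force: [0.8, -0.0, -2.1]
opening: 0.0158
```

move_arm --deltas '[{"dp": [0,-0.01,0.015],"turn": [0,0,0]},{"dp": [0,-0.016,0.025],"turn": [0,0,0]},{"dp": [0,-0.02,0.031],"turn": [0,0,0]},{"dp": [0,-0.021,0.033],"turn": [0,0,0]},{"dp": [0,-0.021,0.033],"turn": [0,0,0]},{"dp": [0,-0.021,0.033],"turn": [0,0,0]},{"dp": [0,-0.021,0.033],"turn": [0,0,0]},{"dp": [0,-0.021,0.033],"turn": [0,0,0]}]'

```text
time: 15.5
tool_pos: [0.4485, -0.3367, 0.3434]
tool_rot: [0.131, 1.57, -1.346]
contact_force: [-0.4, 0.1, -3.4]
opening: 0.0157
```

```bash
python3 - <<'E'
from h import *
from cell import robot
go(robot,[.448,-.337,.342],.0925)
snap(robot,"wrist","w13")
snap(robot,"scene","s13")
o=load("pics/s13.npz")
im=cv2.resize(o['p'][90:290,50:250,::-1],None,fx=3,fy=3,interpolation=cv2.INTER_CUBIC);cv2.imwrite("pics/s13c.png",im)
E
```

```text
t 15.5 tcp [ 0.4485 -0.3367  0.3434] yaw 0.0935 open 0.0157 F [-0.39  0.08 -3.4 ]
dp [0.0014, -0.0005, 0.0003] turn [0.06, 0.07, -0.01] rows>= 0.0
```

View pics/w13.png

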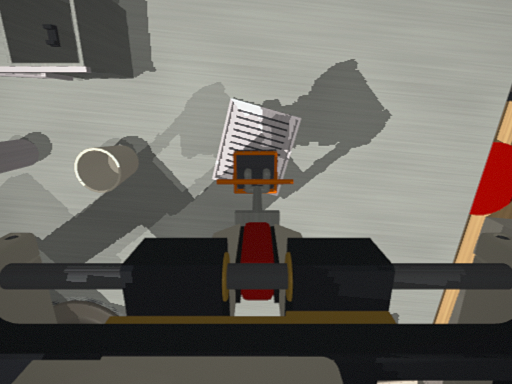

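View pics/s13c.png

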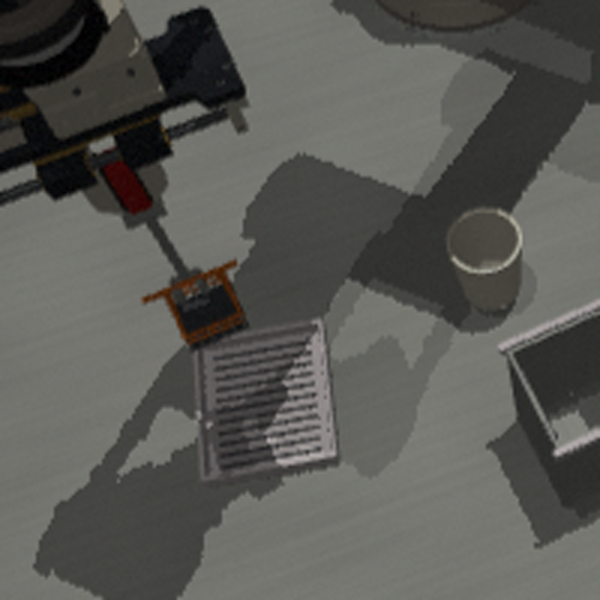

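```bash
python3 - <<'E'
from h import *
o=load("pics/w13.npz")
for q in((233,98),(300,118),(213,178)): print(ray(o,*q,.018))
E
```

```text
[ 0.53858362 -0.29050753  0.018     ]
[ 0.51744006 -0.40337393  0.018     ]
[ 0.40172324 -0.26453835  0.018     ]
```

move_arm --deltas '[{"dp": [0.01,0,0],"turn": [0,0,0]},{"dp": [0.026,0,0],"turn": [0,0,0]},{"dp": [0.044,0,0],"turn": [0,0,0]},{"dp": [0.062,0,0],"turn": [0,0,0]},{"dp": [0.08,0,0],"turn": [0,0,0]},{"dp": [0.098,0,0],"turn": [0,0,0]},{"dp": [0.116,0,0],"turn": [0,0,0]},{"dp": [0.13,0,0],"turn": [0,0,0]},{"dp": [0.142,0,0],"turn": [0,0,0]},{"dp": [0.15,0,0],"turn": [0,0,0]}]'

```text
time: 16.6
tool_pos: [0.4479, -0.337, 0.1919]
tool_rot: [-1.412, 1.57, -2.89]
contact_force: [-0.4, 0.2, -3.1]
opening: 0.0156
```

move_arm --deltas '[{"dp": [0,0,0],"turn": [0,0,0]},{"dp": [0,0,0],"turn": [0,0,0]}]'

```text
time: 16.8
tool_pos: [0.4484, -0.3375, 0.1937]
tool_rot: [0.282, 1.569, -1.196]
contact_force: [0.2, 0.4, -2.5]
opening: 0.0159
```

```bash
python3 - <<'E'
from h import *
from cell import robot
go(robot,[.448,-.337,.167],.0925)
snap(robot,"wrist","w14")
E
```

```text
t 16.8 tcp [ 0.4484 -0.3375  0.1937] yaw 0.0926 open 0.0159 F [ 0.24  0.42 -2.45]
dp [0.0267, -0.0004, -0.0006] turn [0.01, 0.1, -0.03] rows>= 0.5
```

View pics/w14.png

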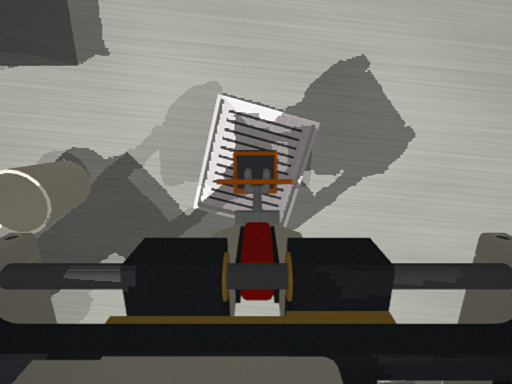

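move_arm --deltas '[{"dp": [0.006,0,0],"turn": [0,0,0]},{"dp": [0.012,0,0],"turn": [0,0,0]},{"dp": [0.017,0,0],"turn": [0,0,0]},{"dp": [0.021,0,0],"turn": [0,0,0]},{"dp": [0.024,0,0],"turn": [0,0,0]},{"dp": [0.027,0,0],"turn": [0,0,0]},{"dp": [0.03,0,0],"turn": [0,0,0]},{"dp": [0.033,0,0],"turn": [0,0,0]},{"dp": [0.036,0,0],"turn": [0,0,0]},{"dp": [0.038,0,0],"turn": [0,0,0]}]'

```text
time: 17.85
tool_pos: [0.4482, -0.3374, 0.1551]
tool_rot: [0.078, 1.57, -1.4]
contact_force: [0.5, 0.6, -0.5]
opening: 0.0156
```

move_arm --deltas '[{"dp": [0.003,0,0],"turn": [0,0,0]},{"dp": [0.006,0,0],"turn": [0,0,0]},{"dp": [0.007,0,0],"turn": [0,0,0]},{"dp": [0.007,0,0],"turn": [0,0,0]}]'

```text
time: 18.25
tool_pos: [0.4481, -0.3374, 0.1481]
tool_rot: [-0.139, 1.57, -1.617]
contact_force: [-0.2, 0.2, -1.3]
opening: 0.0161
```

```bash
python3 - <<'E'
from h import *
from cell import robot
go(robot,[.448,-.337,.147],.0925)
snap(robot,"wrist","w15")
snap(robot,"scene","s15")
o=load("pics/w15.npz")
im=cv2.resize(o['p'][60:260,160:360,::-1],None,fx=3,fy=3,interpolation=cv2.INTER_CUBIC);cv2.imwrite("pics/w15c.png",im)
o=load("pics/s15.npz")
im=cv2.resize(o['p'][110:260,60:210,::-1],None,fx=4,fy=4,interpolation=cv2.INTER_CUBIC);cv2.imwrite("pics/s15c.png",im)
go(robot,[.448,-.337,.147],.0925)
E
```

```text
t 18.25 tcp [ 0.4481 -0.3374  0.1481] yaw 0.0926 open 0.0161 F [-0.22  0.17 -1.33]
dp [0.0011, -0.0001, -0.0004] turn [0.01, 0.06, 0.01] rows>= 0.0
t 18.35 tcp [ 0.4483 -0.3375  0.1484] yaw 0.0926 open 0.0161 F [ 0.5   0.23 -1.69]
dp [0.0014, -0.0002, -0.0005] turn [0.01, 0.08, -0.01] rows>= 0.0
```

View pics/w15c.png

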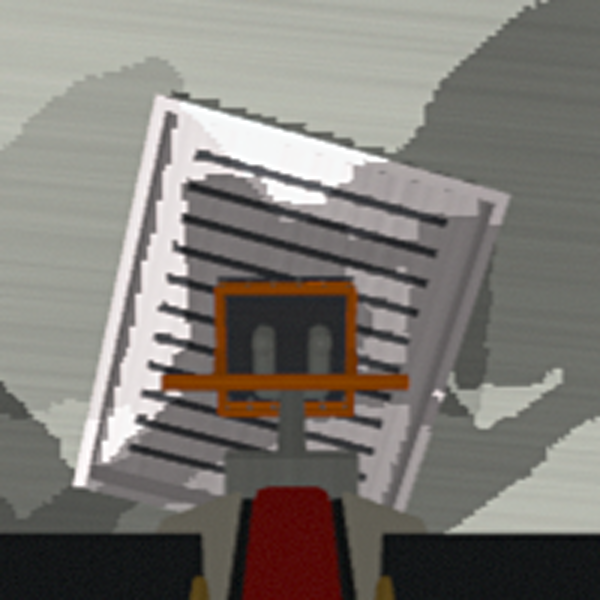

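View pics/s15c.png

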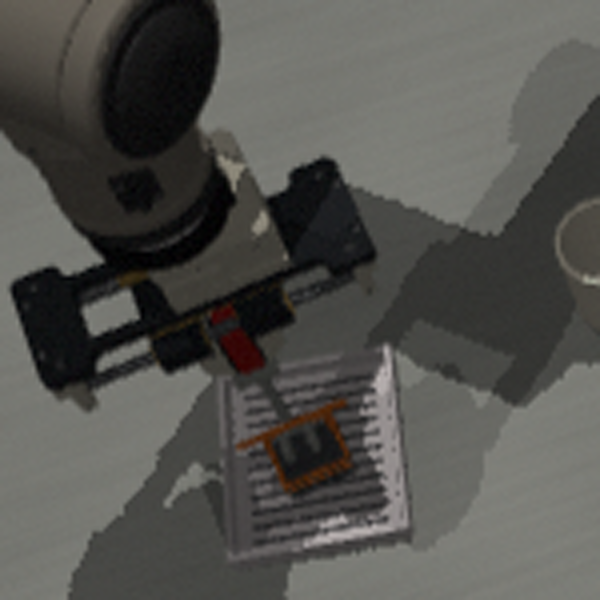

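move_arm --deltas '[{"dp": [0,-0.003,0],"turn": [0,0,0]},{"dp": [0,-0.007,0],"turn": [0,0,0]},{"dp": [0,-0.011,0],"turn": [0,0,0]},{"dp": [0,-0.015,0],"turn": [0,0,0]},{"dp": [0,-0.02,0],"turn": [0,0,0]},{"dp": [0,-0.025,0],"turn": [0,0,0]},{"dp": [0,-0.03,0],"turn": [0,0,0]},{"dp": [0,-0.03,0],"turn": [0,0,0]}]'

```text
time: 19.15
tool_pos: [0.4177, -0.3403, 0.1484]
tool_rot: [-0.111, 1.57, -1.59]
contact_force: [0.2, 0.7, -0.5]
opening: 0.0159
```

```bash
python3 - <<'E'
from h import *
from cell import robot
snap(robot,"wrist","w16")
o=load("pics/w16.npz")
im=cv2.resize(o['p'][60:260,160:360,::-1],None,fx=3,fy=3,interpolation=cv2.INTER_CUBIC);cv2.imwrite("pics/w16c.png",im)
go(robot,[.4,.26,.33],.508)
E
```

```text
t 19.2 tcp [ 0.4181 -0.3403  0.1484] yaw 0.0921 open 0.0156 F [-0.42  0.25 -1.85]
dp [-0.1823, 0.0372, -0.5992] turn [-23.83, 0.08, 0.0] rows>= 12.5
```

View pics/w16c.png

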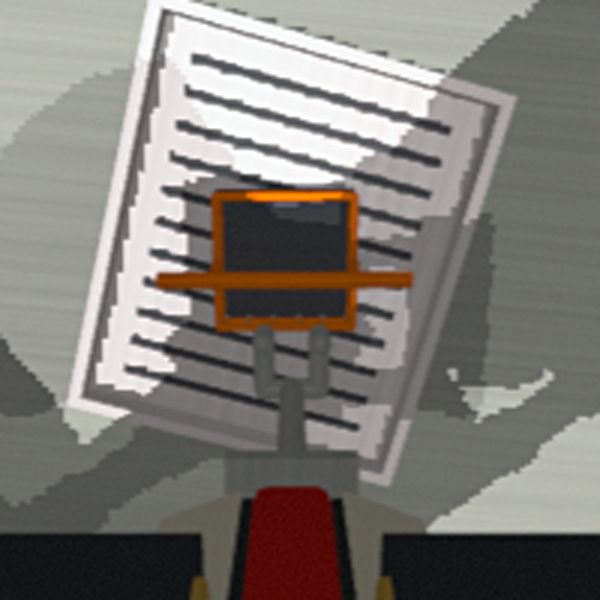

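move_arm --deltas '[{"dp": [-0.02,-0.002,0],"turn": [0,0,0]},{"dp": [-0.06,-0.002,0],"turn": [0,0,0]},{"dp": [-0.1,0,0],"turn": [0,0,0]},{"dp": [-0.14,0,-0.01],"turn": [0,0,0]},{"dp": [-0.16,0.0,-0.05],"turn": [-2,0,0]},{"dp": [-0.17,0.005,-0.09],"turn": [-4,0,0]},{"dp": [-0.17,0.008,-0.13],"turn": [-6,0,0]},{"dp": [-0.17,0.011,-0.17],"turn": [-8,0,0]},{"dp": [-0.17,0.015,-0.21],"turn": [-10,0,0]},{"dp": [-0.17,0.018,-0.25],"turn": [-12,0,0]}]'

```text
time: 20.2
tool_pos: [0.413, -0.0878, 0.3182]
tool_rot: [0.312, 1.569, -0.955]
contact_force: [0.0, 0.8, -1.5]
opening: 0.0158
```

```bash
python3 - <<'E'
from h import *
from cell import robot
go(robot,[.399,.269,.32],.508)
E
```

```text
t 20.2 tcp [ 0.413  -0.0878  0.3182] yaw 0.3033 open 0.0158 F [ 0.    0.8  -1.51]
dp [-0.0023, 0.0932, -0.3446] turn [-11.73, 0.1, -0.02] rows>= 7.1
```

move_arm --deltas '[{"dp": [0,0.01,-0.04],"turn": [-1.5,0,0]},{"dp": [0,0.022,-0.082],"turn": [-3,0,0]},{"dp": [0,0.034,-0.125],"turn": [-4.5,0,0]},{"dp": [0,0.045,-0.168],"turn": [-6,0,0]},{"dp": [0,0.057,-0.21],"turn": [-8,0,0]},{"dp": [0,0.068,-0.252],"turn": [-9,0,0]},{"dp": [0,0.078,-0.29],"turn": [-10,0,0]},{"dp": [0,0.087,-0.32],"turn": [-11.7,0,0]},{"dp": [0,0.093,-0.344],"turn": [-11.7,0,0]},{"dp": [0,0.093,-0.344],"turn": [-11.7,0,0]}]'

```text
time: 21.2
tool_pos: [0.399, 0.2693, 0.3172]
tool_rot: [-0.965, 1.57, -2.026]
contact_force: [0.2, 0.6, -0.6]
opening: 0.0164
```

```bash
python3 - <<'E'
from h import *
from cell import robot
go(robot,[.399,.2688,.1447],.508)
snap(robot,"wrist","w17")
o=load("pics/w17.npz")
im=cv2.resize(o['p'][0:240,100:420,::-1],None,fx=2.5,fy=2.5,interpolation=cv2.INTER_CUBIC);cv2.imwrite("pics/w17c.png",im)
go(robot,[.399,.2688,.1447],.508)
E
```

```text
t 21.2 tcp [0.399  0.2693 0.3172] yaw 0.5099 open 0.0164 F [ 0.23  0.57 -0.64]
dp [0.1725, -0.0002, 0.0004] turn [0.11, 0.02, 0.02] rows>= 3.5
t 21.25 tcp [0.3992 0.2678 0.3173] yaw 0.509 open 0.0157 F [-0.12  0.26 -1.09]
dp [0.1726, 0.0005, -0.0012] turn [0.06, 0.07, 0.05] rows>= 3.5
```

View pics/w17c.png

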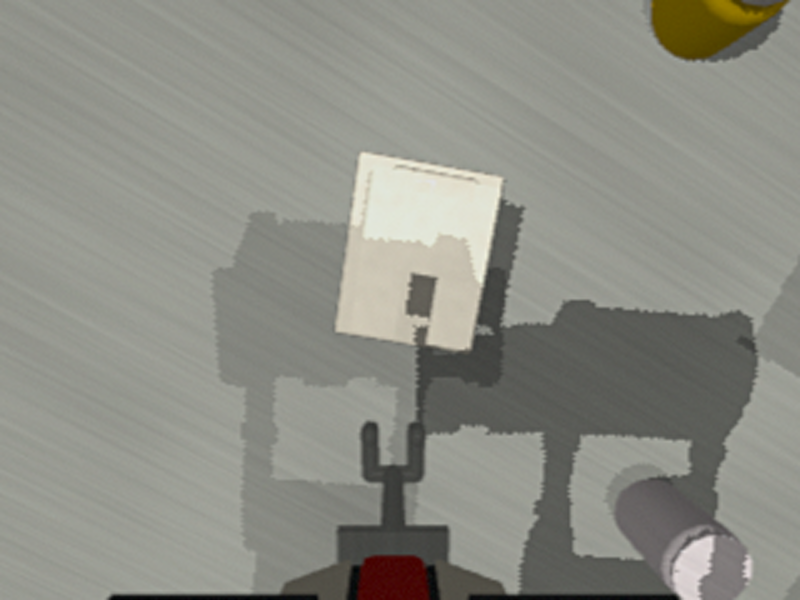

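```bash
python3 - <<'E'
from h import *
o=load("pics/w17.npz"); np.set_printoptions(suppress=True,precision=4)
f=lambda u,v,z:ray(o,100+(u+.5)/2.5-.5,(v+.5)/2.5-.5,z)
T=np.array([-0.15926756,0.07941437,0.00083796]); A=np.array([[0,-.289,.957],[0,-.957,-.289],[1,0,0]])
Rtool=(A@o['R']).T; p=-o['R'].T@o['t']-Rtool@T; print(p)
g=lambda w:Rtool.T@(w-p)
for q in((370,426),(416,426)): print('tip',g(f(*q,p[2]-.0965)))
c=[f(*q,.122) for q in((362,153),(503,178),(472,350),(336,331))]
print('plate',[np.linalg.norm(c[i]-c[i-1]).round(4) for i in range(4)])
C=np.mean(c,0); d=c[0]-c[3]+c[1]-c[2]; yw=np.arctan2(d[1],d[0]); ex=np.array([np.cos(yw),np.sin(yw),0])
seat=C-.016*ex; print('yaw',yw,'seat',seat,'tool',g(seat))
a,b=f(411,273,.122),f(438,278,.122); print('slot end mid',(a+b)/2,np.linalg.norm(a-b),'-> seat',(a+b)/2-.010*ex)
E
```

```text
[0.3991 0.269  0.3174]
tip [ 0.0965  0.0236 -0.0076]
tip [0.0965 0.0236 0.0094]
plate [np.float64(0.0815), np.float64(0.0661), np.float64(0.0798), np.float64(0.0679)]
yaw 0.3493275040046786 seat [0.4646 0.2935 0.122 ] tool [0.1953 0.0692 0.0103]
slot end mid [0.4734 0.2919 0.122 ] 0.013239462620095628 -> seat [0.464  0.2884 0.122 ]
```

move_arm --deltas '[{"dp": [0.02,0,0],"turn": [0,0,0]},{"dp": [0.05,0,0],"turn": [0,0,0]},{"dp": [0.08,0,0],"turn": [0,0,0]},{"dp": [0.11,0,0],"turn": [0,0,0]},{"dp": [0.14,0,0],"turn": [0,0,0]},{"dp": [0.16,0,0],"turn": [0,0,0]},{"dp": [0.17,0,0],"turn": [0,0,0]},{"dp": [0.172,0,0],"turn": [0,0,0]},{"dp": [0.172,0,0],"turn": [0,0,0]}]'

```text
time: 22.15
tool_pos: [0.4002, 0.2663, 0.1462]
tool_rot: [0.383, 1.569, -0.682]
contact_force: [1.2, 0.4, -1.5]
opening: 0.016
```

```bash
python3 - <<'E'
from h import *
from cell import robot
go(robot,[.4609,.2903,.1447],.508)
snap(robot,"wrist","w18"); snap(robot,"scene","s18")
o=load("pics/w18.npz")
im=cv2.resize(o['p'][0:300,100:420,::-1],None,fx=2,fy=2,interpolation=cv2.INTER_CUBIC);cv2.imwrite("pics/w18c.png",im)
o=load("pics/s18.npz")
im=cv2.resize(o['p'][70:220,250:450,::-1],None,fx=4,fy=4,interpolation=cv2.INTER_CUBIC); cv2.imwrite("pics/s18c.png",im)
go(robot,[.4609,.2903,.1447],.508)
E
```

```text
t 22.15 tcp [0.4002 0.2663 0.1462] yaw 0.5057 open 0.016 F [ 1.2   0.39 -1.48]
dp [0.0016, 0.0648, 0.0084] turn [-0.13, 0.08, -0.03] rows>= 1.3
t 22.25 tcp [0.4004 0.2666 0.1467] yaw 0.5061 open 0.0161 F [-0.04 -0.36 -1.27]
dp [0.0021, 0.0644, 0.0086] turn [-0.11, 0.09, -0.11] rows>= 1.3
```

View pics/w18c.png

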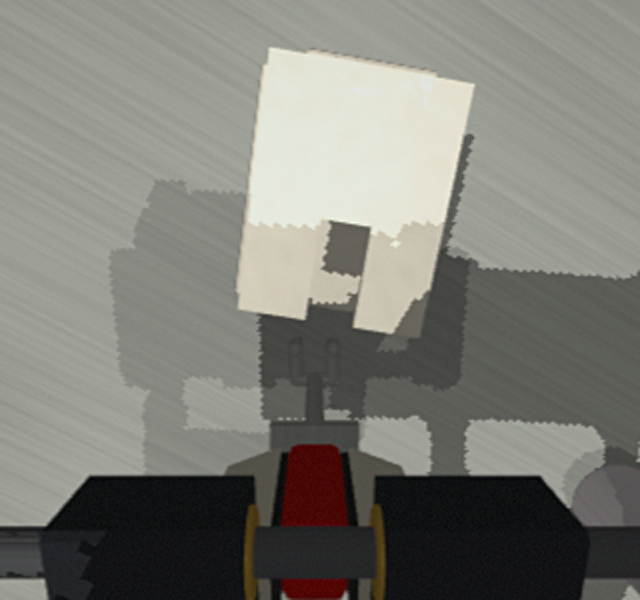

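View pics/s18c.png

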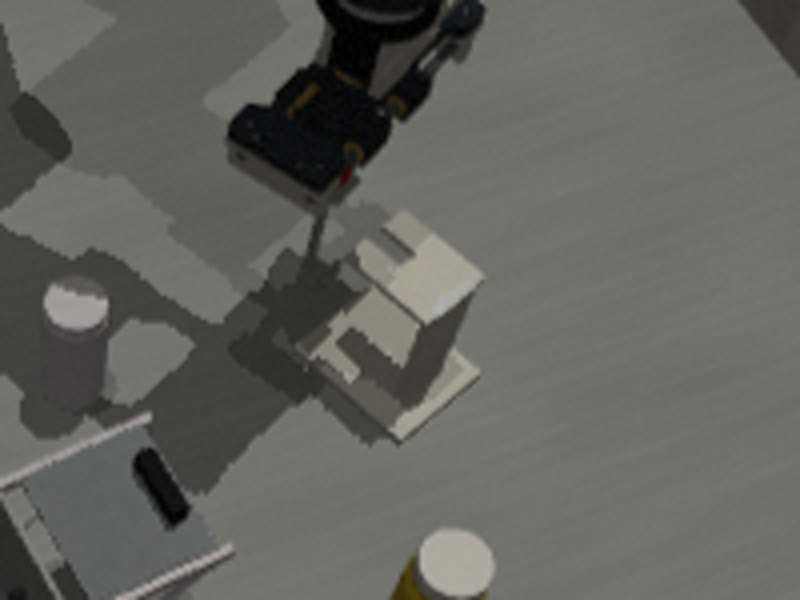

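```bash
python3 - <<'E'
from h import *
o=load("pics/w18.npz"); np.set_printoptions(suppress=True,precision=4)
f=lambda u,v,z:ray(o,100+(u+.5)/2-.5,(v+.5)/2-.5,z)
T=np.array([-0.15926756,0.07941437,0.00083796]); A=np.array([[0,-.289,.957],[0,-.957,-.289],[1,0,0]])
Rtool=(A@o['R']).T; p=-o['R'].T@o['t']-Rtool@T; print(p)
g=lambda w:Rtool.T@(w-p)
for n,q in dict(fl=(306,319),fr=(354,326),il=(328,221),ir=(370,227),pl=(238,308),tl=(268,48),tr=(474,84)).items(): print(n,g(f(*q,.122)))
m=(g(f(306,319,.122))+g(f(354,326,.122)))/2; k=(g(f(328,221,.122))+g(f(370,227,.122)))/2
u=(k-m)/np.linalg.norm(k-m); print('len',np.linalg.norm(k-m),'front mid',m,'seat',m+.022*u,'dir',u)
for q in((295,345),(333,345)): print('tip',g(f(*q,p[2]-.0965)))
E
```

```text
[0.4002 0.266  0.1463]
fl [ 0.0244  0.0466 -0.0019]
fr [0.0244 0.0443 0.0139]
il [0.0244 0.0774 0.0051]
ir [0.0244 0.0756 0.0183]
pl [ 0.0243  0.0502 -0.024 ]
tl [ 0.0244  0.1252 -0.0125]
tr [0.0245 0.1159 0.0476]
len 0.03159817580623918 front mid [0.0244 0.0454 0.006 ] seat [0.0244 0.0671 0.01  ] dir [0.0013 0.9837 0.1798]
tip [ 0.0965  0.0216 -0.0081]
tip [0.0965 0.0216 0.0095]
```

move_arm --deltas '[{"dp": [0,0.015,0.001],"turn": [0,0,0]},{"dp": [0,0.03,0.0032],"turn": [0,0,0]},{"dp": [0,0.042,0.0052],"turn": [0,0,0]},{"dp": [0,0.054,0.0075],"turn": [0,0,0]},{"dp": [0,0.063,0.0092],"turn": [0,0,0]},{"dp": [0,0.063,0.0092],"turn": [0,0,0]},{"dp": [0.004,0.063,0.0092],"turn": [0,0,0]},{"dp": [0.008,0.063,0.0092],"turn": [0,0,0]},{"dp": [0.011,0.063,0.0092],"turn": [0,0,0]},{"dp": [0.011,0.063,0.0092],"turn": [0,0,0]}]'

```text
time: 23.25
tool_pos: [0.4585, 0.2887, 0.134]
tool_rot: [-0.993, 1.569, -2.057]
contact_force: [0.1, -0.5, -0.6]
opening: 0.0156
```

```bash
python3 - <<'E'
from h import *
from cell import robot
snap(robot,"wrist","w19"); snap(robot,"scene","s19")
o=load("pics/s19.npz")
im=cv2.resize(o['p'][70:220,250:450,::-1],None,fx=4,fy=4,interpolation=cv2.INTER_CUBIC); cv2.imwrite("pics/s19c.png",im)
go(robot,[.4609,.2903,.132],.508)
E
```

```text
t 23.35 tcp [0.459  0.289  0.1345] yaw 0.5063 open 0.0158 F [ 0.33 -0.06 -1.08]
dp [0.0025, 0.0023, -0.0002] turn [-0.1, 0.07, 0.04] rows>= 0.1
```

View pics/s19c.png

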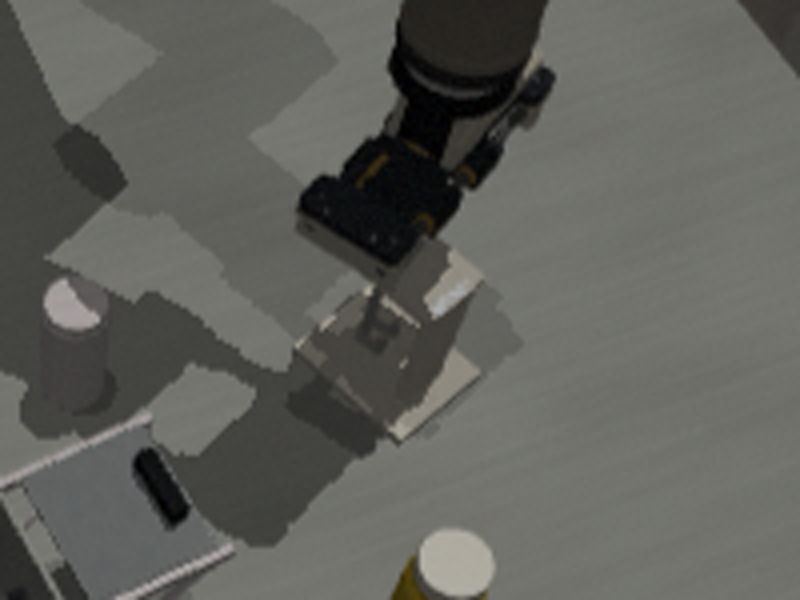

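View pics/w19.png

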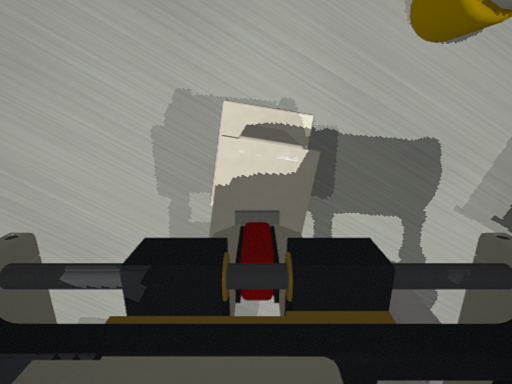

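move_arm --deltas '[{"dp": [0.001,0.002,0],"turn": [0,0,0]},{"dp": [0.002,0.002,0],"turn": [0,0,0]},{"dp": [0.003,0.002,0],"turn": [0,0,0]},{"dp": [0.003,0.002,0],"turn": [0,0,0]}]'

```text
time: 23.75
tool_pos: [0.4614, 0.2901, 0.1328]
tool_rot: [0.776, 1.569, -0.288]
contact_force: [-1.9, -0.8, 7.9]
opening: 0.0162
```

```bash
python3 - <<'E'
from h import *
from cell import robot
go(robot,[.4609,.2903,.132],.508)
E
```

```text
t 23.75 tcp [0.4614 0.2901 0.1328] yaw 0.5062 open 0.0162 F [-1.88 -0.85  7.92]
dp [0.0008, -0.0003, -0.0004] turn [-0.1, 0.08, -0.08] rows>= 0.0
```

Flange is seated (Fz +8 N). Release.

move_arm --deltas '[{"dp": [-0.0005,0,0],"turn": [0,0,0]},{"dp": [-0.0005,0,0],"turn": [0,0,0]},{"dp": [-0.0005,0,0],"turn": [0,0,0]},{"dp": [-0.0005,0,0],"turn": [0,0,0]},{"dp": [-0.0005,0,0],"turn": [0,0,0]},{"dp": [-0.0005,0,0],"turn": [0,0,0]}]' --hand 0.05

```text
time: 24.35
tool_pos: [0.4609, 0.2899, 0.1319]
tool_rot: [-0.452, 1.569, -1.517]
contact_force: [0.1, -0.8, 0.4]
opening: 0.0497
```

```bash
python3 - <<'E'
from h import *
from cell import robot
snap(robot,"wrist","w20")
go(robot,[.4609,.2903,.132],.508)
E
```

```text
t 24.4 tcp [0.4609 0.2899 0.132 ] yaw 0.5063 open 0.05 F [ 0.06  0.19 -0.14]
dp [-0.0, 0.0002, -0.0003] turn [-0.1, 0.07, 0.03] rows>= 0.0
```

View pics/w20.png

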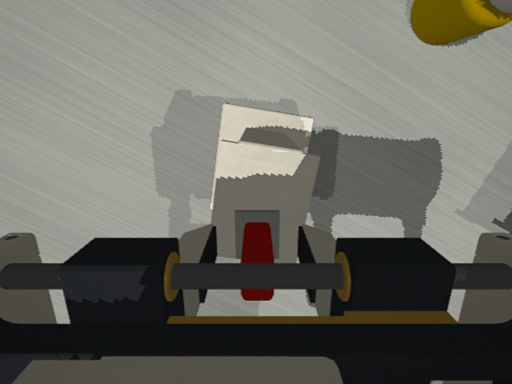

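move_arm --deltas '[{"dp": [-0.02,0,0],"turn": [0,0,0]},{"dp": [-0.05,0,0],"turn": [0,0,0]},{"dp": [-0.09,0,0],"turn": [0,0,0]},{"dp": [-0.13,0,0],"turn": [0,0,0]},{"dp": [-0.16,-0.02,0],"turn": [0,0,0]},{"dp": [-0.17,-0.05,0],"turn": [3,0,0]},{"dp": [-0.17,-0.09,0],"turn": [9,0,0]},{"dp": [-0.17,-0.1,0],"turn": [9,0,0]}]'

```text
time: 25.2
tool_pos: [0.3707, 0.2405, 0.3027]
tool_rot: [-0.332, 1.569, -1.555]
contact_force: [-0.1, -0.6, -0.7]
opening: 0.0503
```

```bash
python3 - <<'E'
from h import *
from cell import robot
snap(robot,"wrist","w21")
o=load("pics/w21.npz")
im=cv2.resize(o['p'][0:240,100:420,::-1],None,fx=2.5,fy=2.5,interpolation=cv2.INTER_CUBIC);cv2.imwrite("pics/w21c.png",im)
# handle at cover=0.1
yaw=.0925; ey=np.array([-np.sin(yaw),np.cos(yaw)]); H=np.array([.5988,-.0752])+.130*ey; print('handle',H)
go(robot,[H[0],H[1],.22],.0925)
E
```

```text
handle [0.58679214 0.05424424]
t 25.25 tcp [0.371  0.2406 0.3027] yaw 0.3499 open 0.0504 F [-0.37 -0.27 -0.13]
dp [0.0831, 0.1388, 0.2489] turn [14.75, 0.08, -0.01] rows>= 5.9
```

View pics/w21c.png

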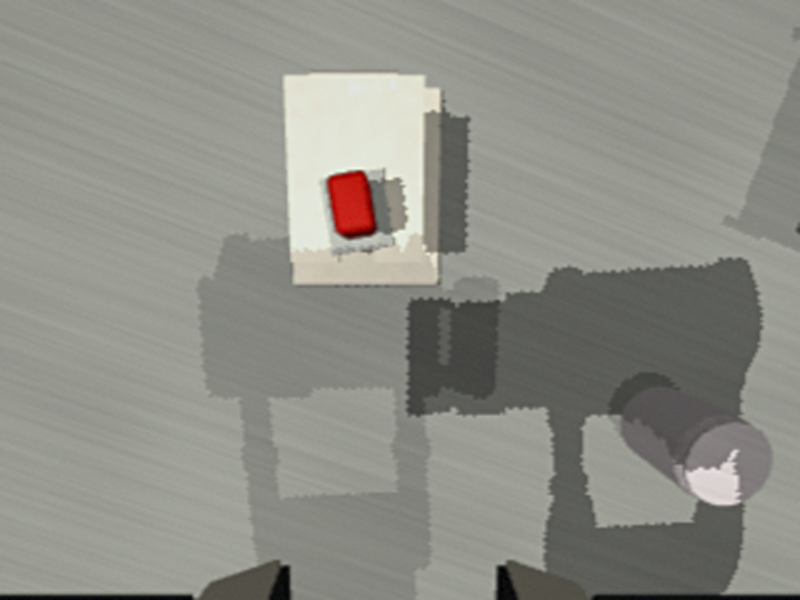

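move_arm --deltas '[{"dp": [0,0.02,0.04],"turn": [3,0,0]},{"dp": [0,0.04,0.08],"turn": [6,0,0]},{"dp": [0,0.065,0.12],"turn": [9,0,0]},{"dp": [0,0.085,0.16],"turn": [12,0,0]},{"dp": [0.01,0.11,0.2],"turn": [14.7,0,0]},{"dp": [0.03,0.13,0.235],"turn": [14.7,0,0]},{"dp": [0.06,0.139,0.249],"turn": [14.7,0,0]},{"dp": [0.08,0.139,0.249],"turn": [14.7,0,0]},{"dp": [0.08,0.139,0.249],"turn": [14.7,0,0]}]'

```text
time: 26.15
tool_pos: [0.5886, 0.0546, 0.2181]
tool_rot: [-1.536, 1.564, -3.014]
contact_force: [-0.1, 0.6, 0.3]
opening: 0.0499
```

```bash
python3 - <<'E'
from h import *
from cell import robot
go(robot,[.5868,.0542,.154],.0925)
snap(robot,"wrist","w22")
E
```

```text
t 26.15 tcp [0.5886 0.0546 0.2181] yaw 0.0926 open 0.0499 F [-0.11  0.58  0.3 ]
dp [0.0641, -0.0014, 0.0002] turn [0.0, 0.01, 0.41] rows>= 1.3
```

View pics/w22.png

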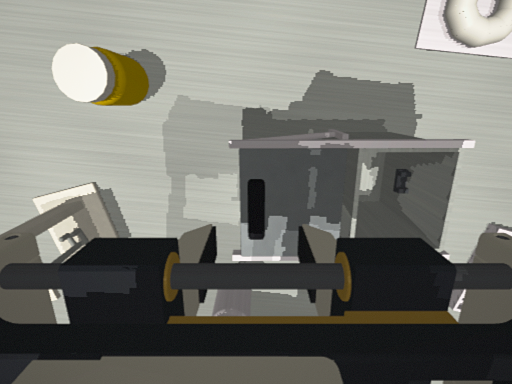

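move_arm --deltas '[{"dp": [0.02,0,0],"turn": [0,0,0]},{"dp": [0.04,0,0],"turn": [0,0,0]},{"dp": [0.055,0,0],"turn": [0,0,0]},{"dp": [0.063,0,0],"turn": [0,0,0]},{"dp": [0.063,0,0],"turn": [0,0,0]}]'

```text
time: 26.7
tool_pos: [0.5895, 0.0554, 0.1596]
tool_rot: [0.213, 1.569, -1.264]
contact_force: [0.3, -0.2, -0.2]
opening: 0.0498
```

move_arm --deltas '[{"dp": [0,0,0],"turn": [0,0,0]},{"dp": [0,0,0],"turn": [0,0,0]},{"dp": [0,0,0],"turn": [0,0,0]},{"dp": [0,0,0],"turn": [0,0,0]},{"dp": [0,0,0],"turn": [0,0,0]},{"dp": [0,0,0],"turn": [0,0,0]},{"dp": [0,0,0],"turn": [0,0,0]}]' --hand 0 --squeeze 15

```text
time: 27.4
tool_pos: [0.5893, 0.0551, 0.1596]
tool_rot: [0.341, 1.569, -1.137]
contact_force: [-1.2, -0.4, 1.7]
opening: 0.0135
```

move_arm --deltas '[{"dp": [0,0,0.01],"turn": [0,0,0]},{"dp": [0,0,0.022],"turn": [0,0,0]},{"dp": [0,0,0.034],"turn": [0,0,0]},{"dp": [0,0,0.046],"turn": [0,0,0]},{"dp": [0,0,0.058],"turn": [0,0,0]},{"dp": [0,0,0.07],"turn": [0,0,0]},{"dp": [0,0,0.082],"turn": [0,0,0]},{"dp": [0,0,0.092],"turn": [0,0,0]},{"dp": [0,0,0.099],"turn": [0,0,0]},{"dp": [0,0,0.101],"turn": [0,0,0]}]'

```text
time: 28.4
tool_pos: [0.5987, -0.0441, 0.1596]
tool_rot: [2.931, 1.568, 1.453]
contact_force: [1.0, 13.2, 4.1]
opening: 0.0132
```

move_arm --deltas '[{"dp": [0,0,0],"turn": [0,0,0]}]'

```text
time: 28.5
tool_pos: [0.5987, -0.0441, 0.1596]
tool_rot: [2.818, 1.569, 1.34]
contact_force: [2.6, 7.2, 4.0]
opening: 0.0138
```

move_arm --deltas '[{"dp": [0,0,0],"turn": [0,0,0]},{"dp": [0,0,0],"turn": [0,0,0]},{"dp": [0,0,0],"turn": [0,0,0]},{"dp": [0,0,0],"turn": [0,0,0]},{"dp": [0,0,0],"turn": [0,0,0]},{"dp": [-0.02,0,0],"turn": [0,0,0]},{"dp": [-0.06,0,0],"turn": [0,0,0]},{"dp": [-0.1,0,0],"turn": [0,0,0]},{"dp": [-0.14,-0.02,0],"turn": [0,0,0]},{"dp": [-0.17,-0.06,0],"turn": [0,0,0]}]' --hand 0.05

```text
time: 29.5
tool_pos: [0.5397, -0.0511, 0.3312]
tool_rot: [0.859, 1.568, -0.618]
contact_force: [-0.3, 0.3, 1.2]
opening: 0.05
```

move_arm --deltas '[{"dp": [0,-0.04,0],"turn": [0,0,0]},{"dp": [0,-0.08,0],"turn": [0,0,0]},{"dp": [0,-0.12,0],"turn": [0,0,0]},{"dp": [0,-0.12,0],"turn": [0,0,0]},{"dp": [0,-0.12,0],"turn": [0,0,0]}]'

```text
time: 30.0
tool_pos: [0.4192, -0.0621, 0.3302]
tool_rot: [0.758, 1.568, -0.721]
contact_force: [-0.3, -0.3, -0.2]
opening: 0.0501
```

```bash
python3 - <<'E'
from h import *
from cell import robot
snap(robot,"wrist","w23");snap(robot,"scene","s23");snap(robot,"top","t23")
o=load("pics/s23.npz")
im=cv2.resize(o['p'][70:290,80:420,::-1],None,fx=2.3,fy=2.3,interpolation=cv2.INTER_CUBIC); cv2.imwrite("pics/s23c.png",im)
print(robot.observe()['contact_force'],robot.observe()['time'])
E
```

```text
[ 0.51125297 -1.18000354  0.41281523] 30.15
```

View pics/w23.png

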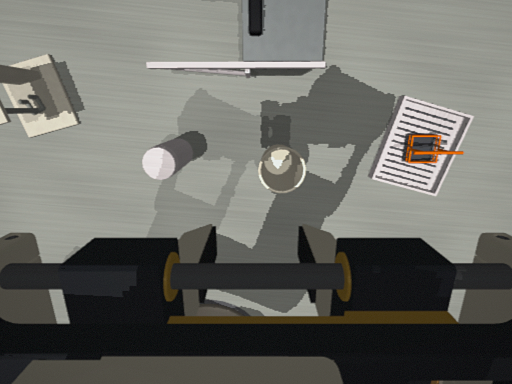

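View pics/s23c.png

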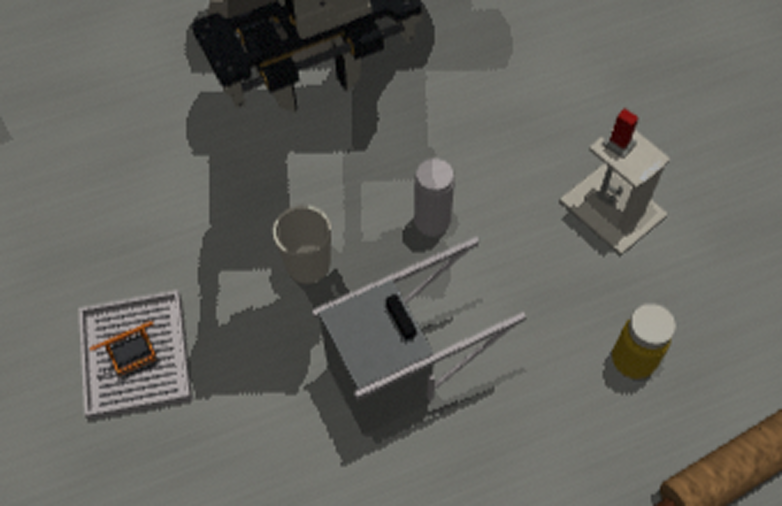

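```bash
python3 - <<'E'
from h import *
o=load("pics/w23.npz"); np.set_printoptions(suppress=True,precision=4)
yaw=.0925; ey=np.array([-np.sin(yaw),np.cos(yaw)])
a,b=ray(o,147,65,.149),ray(o,325.5,65,.149)
for n,q,z in(('cover+y',(242.5,45),.1475),('cover-y',(326,45),.1475),('handle',(256,20),.1635)):
    w=ray(o,*q,z); print(n,(w-b)[:2]@ey-.048)
print('rail',(a-b)[:2]@ey)
E
```

```text
cover+y 0.04379224485813149
cover-y -0.047517340487250585
handle 0.02898102250726417
rail 0.19781349397534437
```

Cover edge +43.8 mm (44 expected) and handle +29 mm (30 expected): the cover is shut to within about 1 mm. Handing in.

```bash
python3 - <<'E'
from cell import robot
print(robot.hand_in()); print(robot.observe()['time'])
E
```

```text
the job is handed in; nothing more can be done
None
the job is handed in; nothing more can be done
```

I handed the job in at about 30 s of the 72 s allowed. `hand_in()` gives no verdict, so the results below are from my own last checks.

**What I did:**
1. Slid the cover open to its stop.
2. Took the rod off the hanger, hooked the basket by its bar and lifted it clear of the well.
3. Set the basket down in the tray, backed the hook out from under the bar, and hung the rod back on its seat.
4. Slid the cover shut until it pressed against its stop (about 13 N).

**What the last pictures showed:**
- **Basket:** standing upright near the middle of the tray, free of the hook.
- **Rod:** hanging upright by its flange in the slot. I released it after the flange pressed down on the plate (about 8 N).
- **Cover:** the cover's +y edge measured 43.8 mm against 44 mm when shut, and the handle 29 mm against 30 mm. The -y edge read 3.5 mm off; that edge lines up with the rail end in the picture, so I trust that reading least.
- **Bystanders:** jar, shaker and cup look where they were. I judged this by eye and did not measure it.
- **Gripper:** clear of everything, with about zero contact force.

**What went wrong:** after opening the cover I repeated the sideways shift in the next move. The gripper pushed about 50 mm further against the cover's stop while its fingers were opening. The pictures afterwards showed the cover fully open and nothing displaced, but I have no reading of the peak force in that moment.

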